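# Rack lacquered texture plates at the drying station

## Robot

A 6-joint arm with a two-finger parallel gripper is mounted at the origin on a cart in front of the work surface, level with it; the furniture and walls round the work are solid. World frame = base frame: x ahead of the robot, y to its left, z up, the work surface at z = 0. Lengths are in m, angles in rad, forces in N, time in s.
With the tool pointing down it reaches from about 0.35 to 0.875 m from the base axis. Payload 4.2 kg.
Tool frame: the origin (TCP) lies at the very end of the fingers, on their centre line; the grasp point (between the pads) lies manip.hold_point_z behind it (manip.hold_point_z is the distance from the TCP to the grasp point, in m); z points along the fingers, y is the line along which they close (so a half turn about z gives the same grasp; the last joint's range is limited). The gripper opens to 85 mm and grips with 20 to 120 N. Pads are 22 mm wide; open, the fingers measure 114 mm over their backs; the gripper's body (76 mm by 85 mm) begins 54 mm behind the grasp point. The pads swing forward as they close: fully open they stand 13 mm farther back than shut.
Start: joints at [0.259, 0.385, 0.008, 0, -1.194, -0.259], TCP at [0.625, 0, 0.231] pointing down, gripper open.
Joint ranges: [-3.14, 3.14], [-1.21, 2.06], [-1.07, 1.41], [-3.16, 2.05], [-2.99, -0.16], [-3.1, 3.1]. Speed limits (rad/s): [2.79, 2.79, 3.14, 3.14, 3.14, 3.14].

## Interface

Orientations are given as a unit quaternion [w, x, y, z].
In Python, from station import manip gives the robot as it stands.
- The arm moves only by the tool drive_tool, never from a script. Its argument "steps" is a list of rows, each a list of 5 numbers: the finger opening in m, from 0 to 0.0854, then the shift along the tool's x, y, z in m, then the turn about the tool's z in rad. A call has 1 to 5 rows; each row is the pose to reach, as a shift and turn from the pose commanded when the call began, along the tool's axes at that moment; what a row does not reach only later rows make up. A row lasts 1/8 s, in which the tool goes at most 62.5 mm and 10.7 degrees, less where a joint would pass 70% of its speed; a pose out of reach is approached as far as the arm can. A call with a gripper value outside its range is refused whole. The fingers move at their own pace and stop on an object; "newtons" is the grip in N (left out, the last holds). Time passes only in rows, so rows that repeat a pose let the fingers close. It gives the time, the measured TCP pose, the force, the opening and the grip force at its end, in the units of the state.
- manip.get_obs(): the state, without advancing time (a new reading comes with each control period).
- manip.capture(name): name is "scene" or "side" or "wrist"; returns (picture, depth): 480x640x3 uint8, red, green, blue; 480x640 float32, m along the optical axis (not along the pixel's ray), 0 where there is no reading.
- manip.get_calibration(name): a dict with "fovy" (degrees; the focal length in pixels is half the picture's height over the tangent of half this angle, whatever the lens; pixels are square), "cx", "cy" (the principal point, pixels), "position" and "rotation" of the camera in the world. Camera axes: x right, y up, looking along -z (the intrinsics and any distortion apply to the point x, -y, -z); pixel columns grow to the right and rows downward; lengths in m; the calibration is good to about 2 mm. A picture is of the moment at which its call begins: read the wrist's pose just before it. get_calibration takes no time and is no camera call; for the wrist camera it gives the pose at the moment of the call.
- manip.finish_job(): hands the job in; it is judged then, once.
Trained networks look in the newest picture that a camera, given by its name, has taken for a name from the list of things; names that differ only in an ending like _2 or _b are one class to them, and where a whole thing is asked for, a point or a joint stands for the part that bears it (a point fixed in the world has none). Each returns a list of dicts, best first, with "score" (0 to 1); they miss things now and then, are a little off and sometimes report something else, mostly with a low value. They report only what shows in the picture. A call takes as long as a camera call. They do not tell look-alikes from the thing itself.
- manip.search_frame(camera, target): "extent" ([left, top, right, bottom] in pixels, round what is visible of it).
The state is a dict: "time_s": time; "qpos": joint angles; "joint_vel": joint speeds; "effort": joint torques, N m; "ee_pos": TCP position; "orientation": TCP orientation; "contact_force": force on the tool from outside, world axes, zero at the start; "moment": the same for the moment, N m; "grip_width": finger opening in m; "finger_force": force on a finger pad.
Only numpy, scipy, OpenCV 4.12 (cv2) and the standard library are available. Lean on these libraries where they do the work, as an engineer would, in place of code of your own. Each camera call takes 0.05 s, during which the arm holds its last target. There are 200 camera calls.

## Task

Draw the empty carriage back against its loading stop at the left end of the rail; then, while it stays there, take every brass plate out of the wooden rack and set them side by side on the carriage's easel, standing tall on the ledge and leaning flat against the sloped backstop. With all of them leaning there, push the carriage along the rail until it is fully home against the drying stop at the right, without upsetting a plate. Also stand the black charcoal block upright on one of its long thin edges as a heat shield, in the middle of the cork pad and along the pad's length; leave the nippers and the sanding block alone.

Things in the scene. Friction and masses are not known exactly. Their poses are not given: they have to be found in the camera images.
- carriage (a joint): Sliding carriage on the low aluminium rail that runs roughly across the bench, left to right; position in m. 0 = against the loading stop (left end, toward +y), 0.150 = against the drying stop (right end, toward -y, the bowl heater's side). It moves along easel's y axis (plus joint = minus y). Stiff to about 3 N, stays where it is left.
- handle (a point): Upright steel post at the left end of the carriage by which it is drawn and pushed: 16 mm diameter, its top 18 mm above this point, its foot on the carriage deck 44 mm below; 30 mm of free deck lie between it and the end of the easel. Axes as the rail's (y along the rail, z up); moves with the carriage.
- easel (a point): Wooden easel fixed on the carriage, 290 mm long: a sloped backstop, leaning 20 degrees back from upright, away from the robot, over a ledge square to it. Origin: middle of the corner where the backstop's face meets the ledge. y along the easel (within 145 mm either side), z up the backstop's slope (face 62 mm high), x square to the face, pointing away from the robot into the backstop; plates stand at negative x. The ledge is 18 mm deep with a 6 mm high lip at its front edge.
- rack: Loose, heavy wooden storage rack on the bench, 112 x 285 mm, 1.6 kg. Origin: underside, y along its length, z up. Four cross slots at y = +105, +60, +15, -30 mm, each 12 mm wide (along y), 28 mm deep with the bottom 12 mm above the bench, the rack's top there 40 mm above the bench. At its -y end a pocket where the charcoal block reclines 25 degrees from upright, its top toward -y: backstop foot (corner) at y -115 mm, z 22 mm, backstop 22 mm high, lip 8 mm high in front.
- pad: Thin cork pad fixed on the bench, 80 x 145 mm, 4 mm thick. Origin: centre of its underside, y along its length, z up. (At the left, beyond y = 0.3 m, stand the tall rolling mill and a low-hanging lamp over the kettle: keep the arm clear of them.)
- block_c (a point): Black charcoal soldering block, 62 x 101 x 29 mm, 0.16 kg. This point is its centre; x along its 62 mm side, y along its 101 mm side, z through its 29 mm thickness. At the start it reclines in the rack's pocket on one 101 x 29 mm edge.
- plate_0_c (a point): Brass texture plate, 56 mm wide, 110 mm tall, 8 mm thick, 0.25 kg, all alike and the same either way round. This point is its centre; x through the thickness, y across the width, z along the 110 mm length (up while it stands in its rack slot at the start, 82 mm of it showing above the wood). Absent (None) in some starts.
- plate_1_c (a point): Brass texture plate, 56 mm wide, 110 mm tall, 8 mm thick, 0.25 kg, all alike and the same either way round. This point is its centre; x through the thickness, y across the width, z along the 110 mm length (up while it stands in its rack slot at the start, 82 mm of it showing above the wood). Absent (None) in some starts.
- plate_2_c (a point): Brass texture plate, 56 mm wide, 110 mm tall, 8 mm thick, 0.25 kg, all alike and the same either way round. This point is its centre; x through the thickness, y across the width, z along the 110 mm length (up while it stands in its rack slot at the start, 82 mm of it showing above the wood). Absent (None) in some starts.
- plate_3_c (a point): Brass texture plate, 56 mm wide, 110 mm tall, 8 mm thick, 0.25 kg, all alike and the same either way round. This point is its centre; x through the thickness, y across the width, z along the 110 mm length (up while it stands in its rack slot at the start, 82 mm of it showing above the wood). Absent (None) in some starts.
- nippers: Bystander: nippers lying at the right front of the bench, 58 x 138 mm, 13 mm high; leave alone.
- sanding_block: Bystander: sanding block lying behind the rail, 46 x 92 x 27 mm; leave alone.
Things that resemble listed ones, but are neither listed nor needed, are in the scene too. Leave any red look-alike of the part that bears block_c alone. Leave any blue look-alike of the part that bears plate_3_c alone.

How it is judged:
By the outcome, as a careful person would: the job done as asked, in the order asked, and still so for the second after the job is handed in, with the robot touching nothing.
Of plate_0, plate_1, plate_2, plate_3 only 3 to 4 are there at a start; the rules pass over those that are not, and their reading is None.
At some moment in a run one of rack may be knocked a few centimetres aside while the robot is not near it.
It also fails if it takes over 210 s, if anything falls off the work surface, if the arm or the gripper's body presses on something with over 40 N, if the wrist force passes 120 N, or if a joint passes its speed limit or range.

## Working session

There is one attempt and no reset: what is moved stays moved. The work goes in short steps, Python scripts to look and compute and a tool call to move; the robot and the scene stay as the last step left them, time stands still between calls to the robot, and variables do not carry over. Pictures are saved under pics/ and viewed, at most 14 in all, crops included, and the job is handed in when it is done.

Besides the shell and the picture viewer there is one more tool, called after "Call:" as name([rows], argument=value, ...), one row to a line, values as JSON. drive_tool: Moves the arm, as the interface text tells. Its arguments: {"type":"object","properties":{"steps":{"type":"array","items":{"type":"array","items":{"type":"number"}}},"newtons":{"type":"number"}},"required":["steps"]}

```bash
mkdir -p pics; cat > h.py <<'E'
import numpy as np, cv2
from station import manip as m
def cal(n):
    c=m.get_calibration(n); c['f']=240/np.tan(np.radians(c['fovy'])/2); c['R']=np.array(c['rotation']).reshape(3,3); c['p']=np.array(c['position']); return c
def shot(n,save=None):
    c=cal(n); im,d=m.capture(n)
    if save: cv2.imwrite('pics/'+save,im[:,:,::-1])
    return c,im,d
def cloud(c,d):
    v,u=np.mgrid[0:480,0:640]
    P=np.stack([(u-c['cx'])/c['f']*d,-(v-c['cy'])/c['f']*d,-d],-1)
    W=P@c['R'].T+c['p']; W[d==0]=np.nan; return W
def proj(c,w):
    q=(np.atleast_2d(w)-c['p'])@c['R']; return np.stack([c['cx']+c['f']*q[:,0]/-q[:,2],c['cy']+c['f']*q[:,1]/q[:,2]],-1)
E
python3 - <<'E'
from h import *
print(m.hold_point_z, m.get_obs())
for n in ['scene','side','wrist']:
    c,im,d=shot(n,n+'0.png'); print(n,{k:c[k] for k in c if k not in('R','p','f')},(d>0).mean())
    np.savez(n+'0.npz',W=cloud(c,d),im=im)
    for t in ['carriage','handle','easel','rack','pad','block_c','plate_0_c','nippers','sanding_block']:
        try: print(t,[(np.round(r['extent']).astype(int).tolist(),round(r['score'],2)) for r in m.search_frame(n,t)][:6])
        except Exception as e: print(t,e)
E
```

```text
0.0187 {'time_s': 0.0, 'qpos': array([ 2.58575610e-01,  3.85578834e-01,  6.62293369e-03, -4.98201698e-04,
       -1.19397805e+00, -2.58601792e-01]), 'joint_vel': array([ 0.0006653 , -0.00077243,  0.00161171, -0.00083133, -0.00161877,
       -0.00076688]), 'effort': array([-9.55001960e-04, -3.92286408e+01,  1.88399577e+01,  4.18616563e+00,
       -4.72148502e-03,  8.27910434e-07]), 'ee_pos': array([6.24421921e-01, 5.14213481e-06, 2.30207109e-01]), 'orientation': array([-0.00080749, -0.70703211,  0.7071806 ,  0.00073751]), 'contact_force': array([ 0.68480076, -0.53686571,  0.50033725]), 'moment': array([-0.01485527, -0.00913621,  0.00872393]), 'finger_force': 0.0, 'grip_width': 0.08536639244740982}Traceback (most recent call last):
  File "<stdin>", line 4, in <module>
  File "h.py", line 6, in shot
    c=cal(n); im,d=m.capture(n)
  File "h.py", line 4, in cal
    c=m.get_calibration(n); c['f']=240/np.tan(np.radians(c['fovy'])/2); c['R']=np.array(c['rotation']).reshape(3,3); c['p']=np.array(c['position']); return c
                                                                               ~~~~~~~~~~~~~~~~~~~~~~~~~~~~~~~^^^^^
ValueError: cannot reshape array of size 4 into shape (3,3)
```

```bash
sed -i "s/c\['R'\]=np.array(c\['rotation'\]).reshape(3,3)/q=c['rotation']; c['R']=Rotation.from_quat([q[1],q[2],q[3],q[0]]).as_matrix()/; s/^from station/from scipy.spatial.transform import Rotation\nfrom station/" h.py
python3 - <<'E'
from h import *
for n in ['scene','side','wrist']:
    c,im,d=shot(n,n+'0.png'); print(n,{k:c[k] for k in c if k not in('R','p','f')},(d>0).mean())
    np.savez(n+'0.npz',W=cloud(c,d),im=im)
    for t in ['carriage','handle','easel','rack','pad','block_c','plate_0_c','nippers','sanding_block']:
        try: print(t,[(np.round(r['extent']).astype(int).tolist(),round(r['score'],2)) for r in m.search_frame(n,t)][:6])
        except Exception as e: print(t,e)
E
```

```text
scene {'fovy': 43.55298250671858, 'cx': 316.45592172413154, 'cy': 234.6213966193223, 'position': array([-0.3175211 , -0.64787227,  1.27585555]), 'rotation': array([ 0.83598914,  0.32267177, -0.16866432, -0.41055747])} 0.9960579427083334
carriage [([303, 217, 430, 298], 0.67)]
handle [([300, 216, 429, 295], 0.76), ([211, 209, 235, 243], 0.25)]
easel [([303, 216, 429, 298], 0.55)]
rack [([202, 234, 306, 303], 0.94)]
pad [([337, 301, 398, 352], 0.87)]
block_c [([158, 207, 196, 237], 0.95), ([267, 250, 303, 288], 0.86)]
plate_0_c [([212, 211, 233, 241], 0.62)]
nippers [([376, 346, 408, 396], 0.74)]
sanding_block [([211, 208, 234, 243], 0.58)]
side {'fovy': 46.88435924887754, 'cx': 319.1422970421617, 'cy': 248.8983348277959, 'position': array([ 0.82918169, -1.03480137,  1.39879935]), 'rotation': array([0.93633353, 0.32945913, 0.04646811, 0.11214685])} 0.9959635416666667
carriage [([306, 236, 353, 343], 0.78)]
handle [([304, 234, 354, 345], 0.61), ([283, 198, 304, 220], 0.25)]
easel [([303, 239, 352, 347], 0.96)]
rack [([266, 196, 326, 267], 0.9)]
pad [([248, 293, 296, 345], 0.75)]
block_c [([268, 231, 302, 251], 0.89), ([298, 159, 317, 181], 0.8)]
plate_0_c [([294, 180, 311, 200], 0.75), ([268, 197, 320, 264], 0.18)]
nippers [([210, 346, 257, 362], 0.84)]
sanding_block [([362, 267, 386, 301], 0.66)]
wrist {'fovy': 71.57785673212533, 'cx': 322.86260742863755, 'cy': 233.73219888232848, 'position': array([ 0.62528783, -0.08422872,  0.37375864]), 'rotation': array([ 3.60344812e-04,  1.59772368e-04, -1.66167018e-01,  9.86097544e-01])} 0.9960221354166666
carriage [([262, 0, 387, 260], 0.87)]
handle [([263, 0, 389, 262], 0.65)]
easel [([267, 0, 386, 262], 0.77)]
rack [([414, 173, 550, 398], 0.89)]
pad [([436, 0, 524, 36], 0.62)]
block_c [([474, 447, 501, 480], 0.72), ([451, 196, 586, 237], 0.7)]
plate_0_c [([492, 434, 521, 447], 0.82)]
nippers []
sanding_block [([188, 106, 253, 196], 0.82), ([263, 1, 388, 260], 0.49)]
```

View pics/scene0.png

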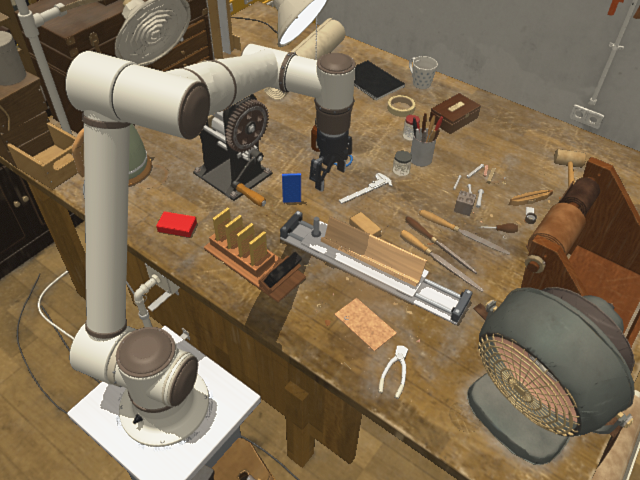

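View pics/side0.png

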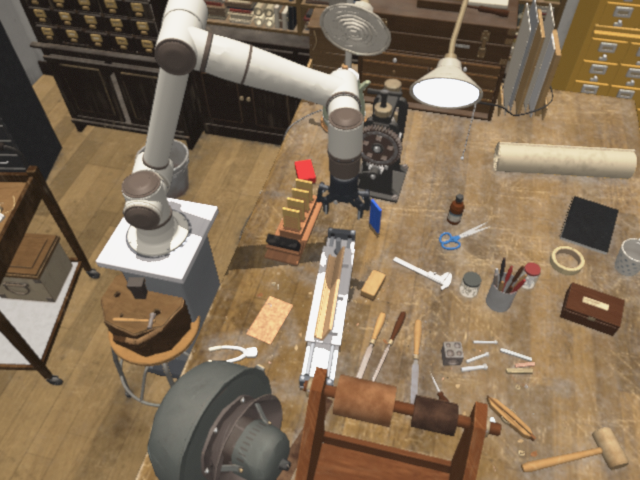

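```bash
python3 - <<'E'
from h import *
# ortho top view: x 0.3..0.8 up->rows, y 0.35..-0.45 ; 1.0 mm/px*? 
S=1000; H=np.full((500,800),-1.); C=np.zeros((500,800,3),np.uint8)
for n in ['side','scene','wrist']:
    z=np.load(n+'0.npz'); W=z['W'].reshape(-1,3); I=z['im'].reshape(-1,3)
    ok=np.isfinite(W[:,0])&(W[:,2]<.16)&(W[:,2]>-.02); W=W[ok];I=I[ok]
    r=((0.80-W[:,0])*S).astype(int); c=((0.35-W[:,1])*S).astype(int)
    k=(r>=0)&(r<498)&(c>=0)&(c<798); o=np.argsort(W[k,2]); r=r[k][o];c=c[k][o];z_=W[k,2][o];I_=I[k][o]
    for dr in range(2):
        for dc in range(2):
            u=z_>H[r+dr,c+dc]-(.01 if n=='wrist' else 0)
            H[(r+dr)[u],(c+dc)[u]]=z_[u]; C[(r+dr)[u],(c+dc)[u]]=I_[u]
for i in range(0,800,50): cv2.line(C,(i,0),(i,6),(255,0,255),1); 
for i in range(0,500,50): cv2.line(C,(0,i),(6,i),(255,0,255),1)
cv2.imwrite('pics/ortho.png',C[:,:,::-1])
np.save('H.npy',H)
W=np.load('wrist0.npz')['W']
# rail/bench height sanity
print(np.nanmedian(W[100:150,560:620,2]))
E
```

```text
-0.00011464299949259793
```

View pics/ortho.png

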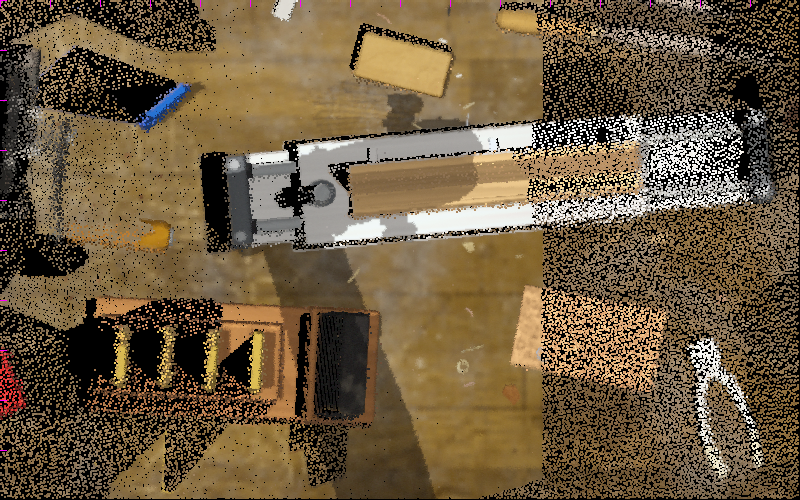

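View pics/wrist0.png

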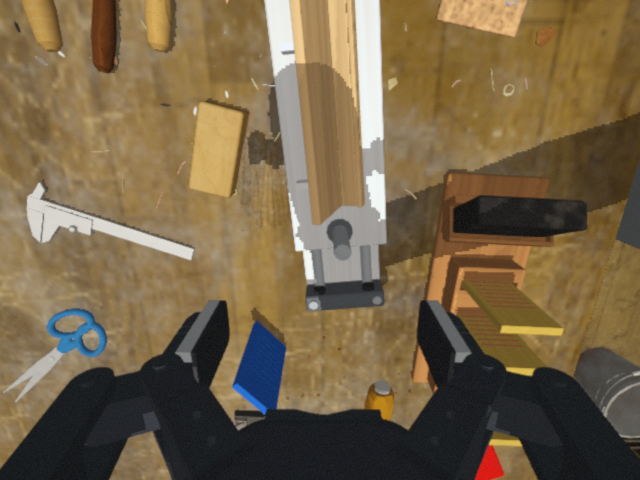

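```bash
python3 - <<'E'
from h import *
H=np.load('H.npy')
def at(r0,r1,c0,c1): return H[r0:r1,c0:c1]
W=np.load('wrist0.npz')['W'].reshape(-1,3); A=np.vstack([np.load(n+'0.npz')['W'].reshape(-1,3) for n in('scene','side','wrist')])
def sel(P,x0,x1,y0,y1,z0,z1):
    k=(P[:,0]>x0)&(P[:,0]<x1)&(P[:,1]>y0)&(P[:,1]<y1)&(P[:,2]>z0)&(P[:,2]<z1); return P[k]
h=sel(W,.58,.63,.005,.05,.06,.2); zt=np.percentile(h[:,2],95); t=h[h[:,2]>zt-.004]; print('handle top',t.mean(0),np.ptp(t,axis=0),zt,len(t))
print('deck',np.median(sel(W,.57,.63,.04,.052,.0,.06)[:,2]))
# plates tops
for y in (.23,.183,.138,.093):
    p=sel(A,.40,.49,y-.02,y+.02,.115,.128)
    if len(p)<5: print(y,len(p)); continue
    (cx,cy),(w,hh),a=cv2.minAreaRect((p[:,:2]*1000).astype(np.float32)); print('plate',round(cx,1),round(cy,1),round(w,1),round(hh,1),round(a,1),len(p),np.median(p[:,2]))
# rail edges: deck points fit
E_=[]
f=sel(W,.57,.66,-.18,0.0,.03,.14)
# face plane RANSAC
best=None; rng=np.random.default_rng(0)
for i in range(3000):
    a=f[rng.choice(len(f),3,False)]; n=np.cross(a[1]-a[0],a[2]-a[0]); L=np.linalg.norm(n)
    if L<1e-6: continue
    n/=L; n*=-np.sign(n[0]) or 1
    if not(.2<n[2]<.5): continue
    k=abs((f-a[0])@n)<.0015
    if best is None or k.sum()>best[0]: best=(k.sum(),n,k)
g=f[best[2]]; c=g.mean(0); n=np.linalg.svd(g-c,full_matrices=False)[2][2]; n*=-np.sign(n[0])
print('face n',n,best[0],'c',c,'z range',np.percentile(g[:,2],[1,99]),'yrange',np.percentile(g[:,1],[1,99]))
np.save('face.npy',np.r_[n,c])
# profile across carriage at y=-0.08
p=sel(W,.54,.70,-.085,-.075,-.01,.2); o=np.argsort(p[:,0])
for x in np.arange(.55,.70,.004):
    q=p[(p[:,0]>=x)&(p[:,0]<x+.004)]; print(round(x*1000),np.round(np.percentile(q[:,2],[5,50,95])*1000,1) if len(q) else None,end='; ')
E
```

```text
handle top [0.60820589 0.02830396 0.09764424] [0.01438806 0.01593095 0.00469196] 0.09869066391890222 234
deck 0.03562913761701375
plate 445.5 229.9 59.7 18.1 2.0 427 0.12133638920438417
plate 444.4 183.9 18.4 62.2 87.9 134 0.1209822941605595
plate 439.8 139.6 15.2 59.1 86.9 477 0.12085705209391595
plate 435.7 93.1 19.1 65.1 87.9 886 0.1214296043583763
face n [-0.9310209  -0.08173165  0.35569653] 6633 c [ 0.62644615 -0.09293037  0.07955471] z range [0.04694001 0.1064018 ] yrange [-0.17130302 -0.00334615]
550 [-1.6 -0.3  1.1]; 554 [-1.4 -0.   0.8]; 558 [-1.3 -0.1  1.7]; 562 None; 566 [33.7 35.5 36.7]; 570 [34.2 35.9 36.8]; 574 [34.5 35.7 37.2]; 578 [34.7 35.9 37. ]; 582 [34.8 35.7 37. ]; 586 [34.9 35.9 37. ]; 590 [49.  53.2 57.3]; 594 [58.4 60.  61.3]; 598 [51.6 52.9 59.8]; 602 [49.8 51.3 52.6]; 606 [48.5 49.7 51. ]; 610 [47.2 48.5 49.9]; 614 [50.1 55.  60.9]; 618 [60.5 65.2 70.5]; 622 [71.3 76.7 81.8]; 626 [83.5 87.6 93.1]; 630 [ 93.7  98.3 103.2]; 634 [103.7 105.3 106.7]; 638 [102.8 104.2 105.7]; 642 [101.8 102.6 103.1]; 646 [34.7 35.6 37. ]; 650 [34.6 35.7 36.8]; 654 [34.8 35.8 37. ]; 658 [34.8 35.8 36.7]; 662 [34.5 35.7 36.8]; 666 [34.1 35.4 36.3]; 670 [-1.5 -0.3  0.7]; 674 [-1.7 -0.4  0.5]; 678 [-1.5 -0.4  1. ]; 682 [-1.3 -0.1  1.6]; 686 [-1.7 -0.1  1.2]; 690 [-1.7 -0.4  0.8]; 694 [-1.5 -0.3  1.2]; 698 [-2.  -0.5  1.2];
```

Call:
drive_tool([
  [0.085, -0.028, 0.016, 0.05, -0.087],
  [0.085, -0.028, 0.016, 0.11, -0.087],
  [0.085, -0.028, 0.016, 0.17, -0.087],
  [0.085, -0.028, 0.016, 0.17, -0.087],
  [0.04, -0.028, 0.016, 0.17, -0.087],
], newtons=30)

```text
time_s: 2.12
ee_pos: [0.6109, 0.0283, 0.0636]
orientation: [-0.001, 0.737, -0.675, 0.001]
contact_force: [0.0, -0.5, 0.6]
grip_width: 0.0694
finger_force: 0.0
```

Call:
drive_tool([
  [0.01, 0, 0, 0, 0],
  [0.01, 0, 0, 0, 0],
  [0.01, 0, 0, 0, 0],
  [0.01, 0, 0, 0, 0],
], newtons=30)

```text
time_s: 2.62
ee_pos: [0.6077, 0.0278, 0.0627]
orientation: [0.001, 0.737, -0.676, -0.001]
contact_force: [-5.6, 0.6, 7.0]
grip_width: 0.0152
finger_force: 29.6
```

Call:
drive_tool([
  [0.01, -0.01, 0, 0, 0],
  [0.01, -0.02, 0, 0, 0],
  [0.01, -0.03, 0, 0, 0],
  [0.01, -0.038, 0, 0, 0],
  [0.01, -0.042, 0, 0, 0],
])

```text
time_s: 3.25
ee_pos: [0.6041, 0.0689, 0.0627]
orientation: [0.002, 0.737, -0.676, -0.0]
contact_force: [-3.5, -4.1, 6.1]
grip_width: 0.0152
finger_force: 29.6
```

Call:
drive_tool([
  [0.01, -0.003, 0, 0, 0],
  [0.01, -0.006, 0, 0, 0],
  [0.01, -0.008, 0, 0, 0],
  [0.01, -0.008, 0, 0, 0],
])

```text
time_s: 3.75
ee_pos: [0.6034, 0.0764, 0.0627]
orientation: [0.002, 0.737, -0.676, -0.0]
contact_force: [-3.8, -2.9, 6.1]
grip_width: 0.0148
finger_force: 29.6
```

Call:
drive_tool([
  [0.01, -0.003, 0, 0, 0],
  [0.01, -0.006, 0, 0, 0],
  [0.01, -0.008, 0, 0, 0],
  [0.01, -0.008, 0, 0, 0],
])

```text
time_s: 4.25
ee_pos: [0.6031, 0.0777, 0.0626]
orientation: [0.005, 0.737, -0.676, 0.002]
contact_force: [2.7, -26.1, 4.2]
grip_width: 0.0154
finger_force: 29.6
```

Call:
drive_tool([
  [0.06, 0.007, 0, 0, 0],
  [0.06, 0.007, 0, 0, 0],
  [0.06, 0.007, 0, -0.06, 0],
  [0.06, 0.007, 0, -0.12, 0],
  [0.06, 0.007, 0, -0.18, 0],
])

```text
time_s: 4.88
ee_pos: [0.6043, 0.08, 0.2435]
orientation: [-0.0, 0.738, -0.675, 0.0]
contact_force: [1.1, 1.6, -0.3]
grip_width: 0.0598
finger_force: 0.0
```

Call:
drive_tool([
  [0.036, 0, 0.04, 0, 0.18],
  [0.036, -0.02, 0.09, 0, 0.36],
  [0.036, -0.036, 0.13, 0, 0.54],
  [0.036, -0.036, 0.16, 0, 0.72],
  [0.036, -0.036, 0.16, 0, 0.9],
])

```text
time_s: 5.5
ee_pos: [0.44, 0.1016, 0.2421]
orientation: [0.001, -0.369, 0.93, 0.001]
contact_force: [0.3, 0.1, -0.5]
grip_width: 0.0363
finger_force: 0.0
```

Call:
drive_tool([
  [0.036, 0, 0, 0, 0.18],
  [0.036, 0, 0, 0, 0.36],
  [0.036, 0, 0, 0, 0.54],
  [0.036, 0, 0, 0, 0.72],
  [0.036, 0, 0, 0, 0.83],
])

```text
time_s: 6.12
ee_pos: [0.4419, 0.1018, 0.2416]
orientation: [0.0, 0.037, 0.999, 0.0]
contact_force: [-0.3, 0.7, 0.3]
grip_width: 0.0361
finger_force: 0.0
```

```bash
cat >> h.py <<'E'
def sel(P,x0,x1,y0,y1,z0,z1):
    P=P.reshape(-1,3); k=(P[:,0]>x0)&(P[:,0]<x1)&(P[:,1]>y0)&(P[:,1]<y1)&(P[:,2]>z0)&(P[:,2]<z1); return P[k]
def tool(o):
    q=o['orientation']; return Rotation.from_quat([q[1],q[2],q[3],q[0]]).as_matrix()
def yaw(R): return np.degrees(np.arctan2(R[1,1],R[0,1]))  # direction of tool y in world
E
cat > plates.py <<'E'
# find plate tops in rack from the wrist camera; give shift of tool to each
from h import *
import sys
o=m.get_obs(); R=tool(o); c,im,d=shot('wrist',sys.argv[1]); W=cloud(c,d)
b=W.reshape(-1,3); print('tcp',o['ee_pos'],'tool y dir',round(yaw(R),2))
Z=W[:,:,2]; mask=((Z>.112)&(Z<.130)&(W[:,:,0]<.56)&(W[:,:,0]>.33)&(W[:,:,1]<.33)).astype(np.uint8)
n,l=cv2.connectedComponents(mask)
for i in range(1,n):
    p=W[l==i]
    if len(p)<60: continue
    t=p[p[:,2]>np.percentile(p[:,2],90)-.004]
    (cx,cy),(w,h),a=cv2.minAreaRect((t[:,:2]*1000).astype(np.float32))
    s=R.T@(np.array([cx,cy,0])/1000-o['ee_pos'])
    q=t[:,:2]-t[:,:2].mean(0); v=np.linalg.svd(q,full_matrices=False)[2][0]
    print('plate',round(cx,1),round(cy,1),'size',round(w,1),round(h,1),'width dir',round(np.degrees(np.arctan2(v[1],v[0]))%180,1),'top',np.round(np.percentile(t[:,2],50),4),'shift xy',np.round(s[:2],4),len(t))
E
python3 plates.py w1.png
```

```text
tcp [0.44188107 0.10178134 0.24160377] tool y dir 85.71
plate 445.2 228.5 size 8.8 56.2 width dir 177.0 top 0.1216 shift xy [0.0063 0.1263] 729
plate 441.2 138.8 size 8.2 55.7 width dir 176.9 top 0.1216 shift xy [0.0035 0.0367] 652
plate 444.6 183.6 size 8.4 55.2 width dir 176.9 top 0.1216 shift xy [0.0035 0.0815] 676
plate 438.7 94.0 size 8.0 56.0 width dir 177.0 top 0.1216 shift xy [ 0.0027 -0.0082] 636
```

View pics/w1.png

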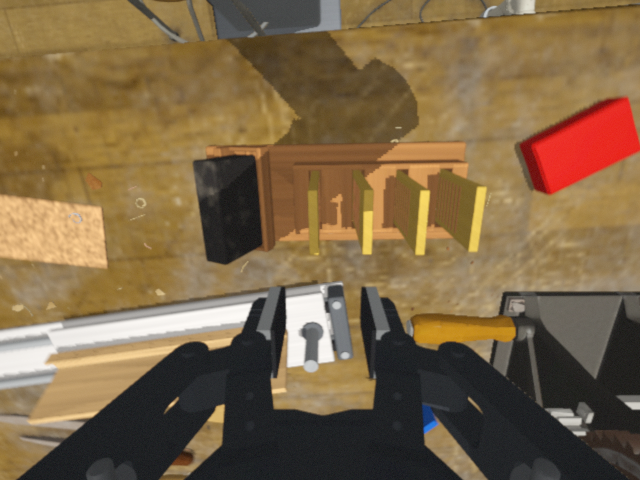

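Call:
drive_tool([
  [0.036, 0.003, -0.008, 0.05, -0.023],
  [0.036, 0.003, -0.008, 0.1, -0.023],
  [0.036, 0.003, -0.008, 0.15, -0.023],
  [0.036, 0.003, -0.008, 0.16, -0.023],
  [0.036, 0.003, -0.008, 0.16, -0.023],
])

```text
time_s: 6.8
ee_pos: [0.4391, 0.0937, 0.0819]
orientation: [0.0, 0.024, 1.0, -0.0]
contact_force: [0.3, -0.4, 0.7]
grip_width: 0.0361
finger_force: 0.0
```

Call:
drive_tool([
  [0.0, 0, 0, 0, 0],
  [0.0, 0, 0, 0, 0],
  [0.0, 0, 0, 0, 0],
  [0.0, 0, 0, 0, 0],
], newtons=40)

```text
time_s: 7.3
ee_pos: [0.4398, 0.0938, 0.0831]
orientation: [0.002, 0.024, 1.0, 0.001]
contact_force: [-1.6, 1.4, 7.1]
grip_width: 0.0079
finger_force: 42.0
```

Call:
drive_tool([
  [0.0, 0, 0, -0.05, 0],
  [0.0, 0, 0, -0.11, 0],
  [0.0, 0, 0, -0.17, 0],
  [0.0, -0.05, -0.03, -0.17, 0],
  [0.0, -0.1, -0.06, -0.17, 0],
])

```text
time_s: 7.92
ee_pos: [0.5361, 0.028, 0.2529]
orientation: [0.001, 0.024, 1.0, 0.001]
contact_force: [0.6, 1.3, -3.0]
grip_width: 0.0073
finger_force: 40.5
```

Call:
drive_tool([
  [0.0, -0.04, -0.02, 0, -0.18],
  [0.0, -0.065, -0.034, 0, -0.36],
  [0.0, -0.065, -0.034, 0, -0.54],
  [0.0, -0.065, -0.034, 0, -0.72],
  [0.0, -0.065, -0.034, 0, -0.9],
])

```text
time_s: 8.55
ee_pos: [0.5979, -0.0091, 0.2506]
orientation: [-0.001, -0.415, 0.91, 0.001]
contact_force: [0.1, 0.8, -2.4]
grip_width: 0.0076
finger_force: 40.5
```

Call:
drive_tool([
  [0.0, 0, 0, 0, -0.18],
  [0.0, 0, 0, 0, -0.36],
  [0.0, 0, 0, 0, -0.54],
  [0.0, 0, 0, 0, -0.72],
  [0.0, 0, 0, 0, -0.81],
])

```text
time_s: 9.18
ee_pos: [0.5978, -0.009, 0.2508]
orientation: [0.0, 0.739, -0.673, -0.001]
contact_force: [0.2, -0.3, -2.2]
grip_width: 0.0075
finger_force: 40.5
```

```bash
cat > easel.py <<'E'
from h import *
import sys
o=m.get_obs(); R=tool(o); c,im,d=shot('wrist',sys.argv[1]); W=cloud(c,d); np.save('We.npy',W)
print('tcp',o['ee_pos'],'tool y dir',round(yaw(R),2),o['qpos'])
f=sel(W,.57,.67,-.26,0.05,.05,.104); n0=np.array([-.936,-.082,.342])
# robust plane: median offset along expected normal, refine
s=f@n0; h,e=np.histogram(s,400); i=h.argmax(); k=abs(s-e[i])<.003; 
for _ in range(3):
    g=f[k]; cc=g.mean(0); n=np.linalg.svd(g-cc,full_matrices=False)[2][2]; n*=-np.sign(n[0]); k=abs((f-cc)@n)<.0015
psi=np.arctan2(n[1],n[0])-np.pi; psi=(psi+np.pi)%(2*np.pi)-np.pi
print('n',n,'psi',np.degrees(psi),k.sum(),'y',np.percentile(f[k][:,1],[0.5,99.5]))
ey=np.array([-np.sin(psi),np.cos(psi),0]); ex=-n; ez=np.cross(ex,ey)
# ledge: points in front of the face by 2..16 mm
A=sel(W,.56,.68,-.26,.05,.03,.12); u=(A-cc)@ex; w=(A-cc)@ez
q=(u>-.014)&(u<-.004)&(w<0); hh,ee=np.histogram(w[q],120); L=np.median(w[q][w[q]<np.percentile(w[q],70)]); print('ledge w',L,'peak',ee[hh.argmax()])
k=abs(u)<.003; print('face top w',np.percentile(w[k],99),' => height',np.percentile(w[k],99)-L)
yy=(A-cc)@ey; kk=(abs(u)<.003)&(w>L+.01); print('ends y world',np.percentile(A[kk][:,1],[.3,99.7]))
C=cc+L*ez; print('corner line pt',C, 'ey',ey)
np.savez('easel.npz',C=C,ex=ex,ey=ey,ez=ez)
E
python3 easel.py w2.png
```

```text
tcp [ 0.59784043 -0.00895671  0.25078038] tool y dir -174.67 [ 2.55089761e-01  3.26803620e-01 -2.91033372e-02 -9.97944088e-04
 -1.21629604e+00 -1.61643155e-01]
n [-0.93618112 -0.08185075  0.34185576] psi 4.996690949371538 6637 y [-0.18374348  0.0459768 ]
ledge w -0.03345228162325732 peak -0.033580344923120585
face top w 0.029654173860997793  => height 0.06310645548425511
ends y world [-0.18288097  0.04688093]
corner line pt [ 0.61371921 -0.08145038  0.04749043] ey [-0.08709821  0.99619973  0.        ]
```

View pics/w2.png

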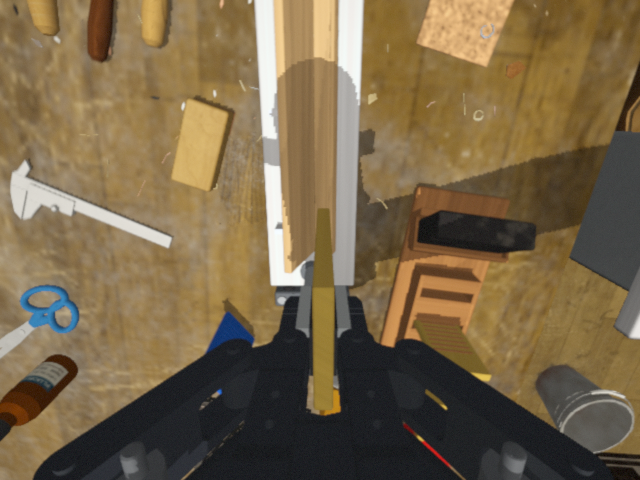

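Call:
drive_tool([
  [0.0, 0, -0.0035, 0.05, 0.006],
  [0.0, 0, -0.0035, 0.1, 0.006],
  [0.0, 0, -0.0035, 0.122, 0.006],
  [0.0, 0, -0.0035, 0.125, 0.006],
  [0.0, 0, -0.0035, 0.127, 0.006],
])

```text
time_s: 9.85
ee_pos: [0.6026, -0.0085, 0.1252]
orientation: [-0.001, 0.736, -0.677, 0.0]
contact_force: [0.4, 0.5, -1.3]
grip_width: 0.0076
finger_force: 40.5
```

Call:
drive_tool([
  [0.0, 0, 0, 0.001, 0],
  [0.0, 0, 0, 0.001, 0],
])

```text
time_s: 10.1
ee_pos: [0.6024, -0.0086, 0.1242]
orientation: [-0.001, 0.736, -0.677, 0.0]
contact_force: [-0.2, 0.7, -2.3]
grip_width: 0.0077
finger_force: 40.5
```

Call:
drive_tool([
  [0.0, 0, 0, 0.001, 0],
  [0.0, 0, 0, 0.002, 0],
  [0.0, 0, 0, 0.002, 0],
])

```text
time_s: 10.48
ee_pos: [0.6026, -0.0086, 0.1221]
orientation: [-0.0, 0.736, -0.677, 0.001]
contact_force: [-1.5, -0.9, 1.4]
grip_width: 0.0077
finger_force: 41.1
```

Call:
drive_tool([
  [0.0, 0, 0, 0.001, 0],
  [0.0, 0, 0, 0.001, 0],
])

```text
time_s: 10.72
ee_pos: [0.603, -0.0086, 0.1218]
orientation: [-0.001, 0.736, -0.677, 0.001]
contact_force: [0.3, 0.4, 5.9]
grip_width: 0.0076
finger_force: 41.7
```

Call:
drive_tool([
  [0.0, 0, -0.001, -0.001, 0],
  [0.0, 0, -0.002, -0.001, 0],
  [0.0, 0, -0.002, -0.001, 0],
])

```text
time_s: 11.1
ee_pos: [0.6041, -0.0085, 0.1216]
orientation: [0.0, 0.736, -0.677, -0.0]
contact_force: [-1.3, 0.7, 4.2]
grip_width: 0.0075
finger_force: 41.5
```

Call:
drive_tool([
  [0.014, 0, 0, 0, 0],
  [0.022, 0, 0, 0, 0],
  [0.034, 0, 0, 0, 0],
  [0.046, 0, 0, 0, 0],
  [0.058, 0, -0.002, 0, 0],
])

```text
time_s: 11.72
ee_pos: [0.6062, -0.0083, 0.1213]
orientation: [-0.0, 0.736, -0.677, 0.0]
contact_force: [0.8, 0.2, -0.4]
grip_width: 0.058
finger_force: 0.2
```

Call:
drive_tool([
  [0.07, 0, -0.004, 0, 0],
  [0.085, 0, -0.008, 0, 0],
  [0.085, 0, -0.008, 0, 0],
  [0.085, 0, -0.008, -0.04, 0],
  [0.085, 0, -0.008, -0.09, 0],
])

```text
time_s: 12.35
ee_pos: [0.6132, -0.0078, 0.211]
orientation: [0.002, 0.736, -0.677, -0.001]
contact_force: [0.7, 0.8, -0.3]
grip_width: 0.0845
finger_force: 0.0
```

```bash
cat > check.py <<'E'
# planes of the plates on the easel, in easel frame
from h import *
import sys
e=np.load('easel.npz'); c,im,d=shot(sys.argv[2] if len(sys.argv)>2 else 'wrist',sys.argv[1]); W=cloud(c,d)
A=sel(W,.5,.75,-.45,.06,.04,.2); u=(A-e['C'])@e['ex'];v=(A-e['C'])@e['ey'];w=(A-e['C'])@e['ez']
print('C',e['C'])
for v0 in np.arange(-.16,.12,.015):
    k=(abs(v-v0)<.0075)&(w>.012)&(w<.118)&(u<-.003)&(u>-.06)
    if k.sum()<30: continue
    p=np.polyfit(w[k],u[k],1); print('v %.3f n %d u@0 %.1f mm tilt err %.1f deg  wmax %.3f'%(v0,k.sum(),p[1]*1e3,np.degrees(np.arctan(p[0])),w[k].max()))
E
python3 check.py w3.png
```

```text
C [ 0.61371921 -0.08145038  0.04749043]
v 0.050 n 1172 u@0 -8.1 mm tilt err 0.6 deg  wmax 0.112
v 0.065 n 1065 u@0 -9.1 mm tilt err 1.0 deg  wmax 0.112
v 0.080 n 1014 u@0 -9.1 mm tilt err 1.0 deg  wmax 0.112
v 0.095 n 792 u@0 -8.9 mm tilt err 0.9 deg  wmax 0.112
```

View pics/w3.png

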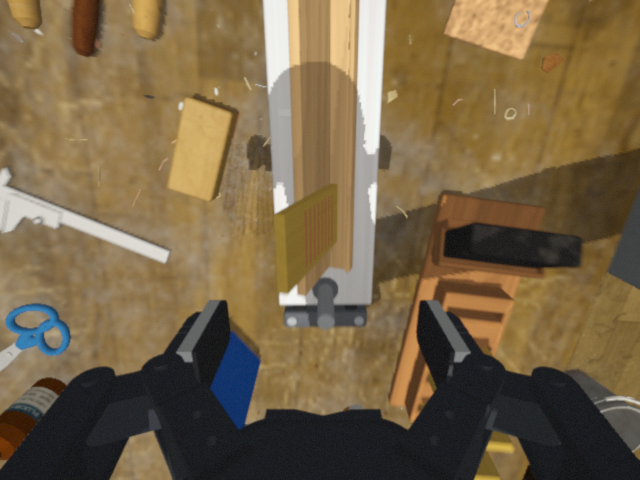

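Call:
drive_tool([
  [0.085, 0, 0, -0.034, 0],
  [0.036, -0.04, 0.04, -0.034, 0.18],
  [0.036, -0.08, 0.08, -0.034, 0.36],
  [0.036, -0.12, 0.12, -0.034, 0.54],
  [0.036, -0.161, 0.158, -0.034, 0.72],
])

```text
time_s: 13.02
ee_pos: [0.4469, 0.1361, 0.2455]
orientation: [0.0, -0.458, 0.889, 0.0]
contact_force: [0.5, 1.3, 1.2]
grip_width: 0.0356
finger_force: 0.0
```

Call:
drive_tool([
  [0.036, 0, 0, 0, 0.18],
  [0.036, 0, 0, 0, 0.36],
  [0.036, 0, 0, 0, 0.54],
  [0.036, 0, 0, 0, 0.72],
  [0.036, 0, 0, 0, 0.9],
])

```text
time_s: 13.65
ee_pos: [0.4483, 0.1353, 0.2454]
orientation: [0.0, -0.026, 1.0, 0.0]
contact_force: [0.7, 0.3, 0.6]
grip_width: 0.036
finger_force: 0.0
```

Call:
drive_tool([
  [0.036, 0, 0, 0, 0.09],
  [0.036, 0, 0, 0, 0.09],
])

```text
time_s: 13.9
ee_pos: [0.4483, 0.1352, 0.2454]
orientation: [0.0, 0.016, 1.0, 0.0]
contact_force: [-0.2, 0.9, 0.7]
grip_width: 0.0361
finger_force: 0.0
```

```bash
python3 plates.py w4.png
```

```text
tcp [0.44831469 0.13524977 0.24540254] tool y dir 88.21
plate 441.2 138.9 size 8.0 55.6 width dir 176.9 top 0.1216 shift xy [0.0072 0.0034] 617
plate 444.9 228.5 size 8.3 55.2 width dir 176.9 top 0.1216 shift xy [0.0063 0.0931] 678
plate 445.1 183.6 size 8.3 56.2 width dir 177.0 top 0.1216 shift xy [0.0047 0.0482] 647
```

Call:
drive_tool([
  [0.036, 0.007, 0.003, 0.05, 0.021],
  [0.036, 0.007, 0.003, 0.1, 0.021],
  [0.036, 0.007, 0.003, 0.15, 0.021],
  [0.036, 0.007, 0.003, 0.163, 0.021],
  [0.036, 0.007, 0.003, 0.163, 0.021],
])

```text
time_s: 14.58
ee_pos: [0.442, 0.1387, 0.0826]
orientation: [-0.0, 0.026, 1.0, -0.0]
contact_force: [0.7, 0.2, 1.1]
grip_width: 0.0362
finger_force: 0.0
```

Call:
drive_tool([
  [0.0, 0, 0, 0, 0],
  [0.0, 0, 0, 0, 0],
  [0.0, 0, 0, 0, 0],
  [0.0, 0, 0, 0, 0],
], newtons=40)

```text
time_s: 15.08
ee_pos: [0.4428, 0.1392, 0.0843]
orientation: [0.002, 0.026, 1.0, 0.001]
contact_force: [-0.7, -1.2, 6.9]
grip_width: 0.0077
finger_force: 42.3
```

Call:
drive_tool([
  [0.0, 0, 0, -0.05, 0],
  [0.0, 0, 0, -0.11, 0],
  [0.0, 0, 0, -0.17, 0],
  [0.0, -0.04, -0.046, -0.17, 0],
  [0.0, -0.08, -0.092, -0.17, 0],
])

```text
time_s: 15.7
ee_pos: [0.5169, 0.0422, 0.2537]
orientation: [0.001, 0.025, 1.0, 0.001]
contact_force: [0.1, 0.3, -3.0]
grip_width: 0.0075
finger_force: 41.1
```

Call:
drive_tool([
  [0.0, -0.03, -0.04, 0, -0.18],
  [0.0, -0.06, -0.08, 0, -0.36],
  [0.0, -0.096, -0.111, 0, -0.54],
  [0.0, -0.096, -0.111, 0, -0.72],
  [0.0, -0.096, -0.111, 0, -0.9],
])

```text
time_s: 16.32
ee_pos: [0.606, -0.0741, 0.2511]
orientation: [-0.001, -0.413, 0.911, 0.001]
contact_force: [0.1, -0.9, -3.2]
grip_width: 0.0079
finger_force: 41.1
```

Call:
drive_tool([
  [0.0, 0, 0, 0, -0.18],
  [0.0, 0, 0, 0, -0.36],
  [0.0, 0, 0, 0, -0.54],
  [0.0, 0, 0, 0, -0.72],
  [0.0, 0, 0, 0, -0.81],
])

```text
time_s: 16.95
ee_pos: [0.6058, -0.0733, 0.2518]
orientation: [0.0, 0.738, -0.675, -0.001]
contact_force: [-1.1, 0.7, -2.4]
grip_width: 0.0078
finger_force: 41.1
```

Call:
drive_tool([
  [0.0, 0, -0.002, 0.05, 0],
  [0.0, 0, -0.002, 0.1, 0],
  [0.0, 0, -0.002, 0.122, 0],
  [0.0, 0, -0.002, 0.126, 0],
  [0.0, 0, -0.002, 0.128, 0],
])

```text
time_s: 17.58
ee_pos: [0.6088, -0.0733, 0.125]
orientation: [-0.0, 0.737, -0.676, 0.0]
contact_force: [0.1, 0.0, -2.3]
grip_width: 0.0078
finger_force: 41.1
```

Call:
drive_tool([
  [0.0, 0, 0, 0.001, 0],
  [0.0, 0, 0, 0.002, 0],
  [0.0, 0, 0, 0.002, 0],
])

```text
time_s: 17.95
ee_pos: [0.6089, -0.0734, 0.1231]
orientation: [-0.001, 0.737, -0.676, 0.0]
contact_force: [-0.2, 0.1, -1.4]
grip_width: 0.0079
finger_force: 41.2
```

Call:
drive_tool([
  [0.0, 0, 0, 0.001, 0],
  [0.0, 0, 0, 0.0015, 0],
  [0.0, 0, -0.001, 0.0015, 0],
  [0.0, 0, -0.001, 0.0015, 0],
])

```text
time_s: 18.45
ee_pos: [0.6098, -0.0734, 0.1226]
orientation: [-0.0, 0.737, -0.676, 0.001]
contact_force: [-2.3, 1.0, 6.6]
grip_width: 0.0076
finger_force: 42.4
```

Call:
drive_tool([
  [0.014, 0, 0, 0, 0],
  [0.022, 0, 0, 0, 0],
  [0.034, 0, 0, 0, 0],
  [0.046, 0, 0, 0, 0],
  [0.058, 0, -0.002, 0, 0],
])

```text
time_s: 19.08
ee_pos: [0.6115, -0.0732, 0.1208]
orientation: [0.0, 0.737, -0.676, -0.0]
contact_force: [1.0, 0.8, -0.3]
grip_width: 0.0579
finger_force: 0.2
```

Call:
drive_tool([
  [0.07, 0, -0.004, 0, 0],
  [0.085, 0, -0.008, 0, 0],
  [0.085, 0, -0.008, 0, 0],
  [0.085, 0, -0.008, -0.04, 0],
  [0.085, 0, -0.008, -0.09, 0],
])

```text
time_s: 19.7
ee_pos: [0.6186, -0.0725, 0.2106]
orientation: [0.001, 0.737, -0.676, -0.001]
contact_force: [0.6, -0.1, 0.7]
grip_width: 0.0847
finger_force: 0.0
```

```bash
python3 check.py w5.png
```

```text
C [ 0.61371921 -0.08145038  0.04749043]
v -0.025 n 437 u@0 -7.0 mm tilt err 0.3 deg  wmax 0.112
v -0.010 n 1121 u@0 -8.9 mm tilt err 0.9 deg  wmax 0.112
v 0.005 n 1051 u@0 -9.0 mm tilt err 1.0 deg  wmax 0.112
v 0.020 n 996 u@0 -9.0 mm tilt err 1.0 deg  wmax 0.112
v 0.035 n 464 u@0 -8.8 mm tilt err 0.9 deg  wmax 0.111
v 0.050 n 1091 u@0 -7.6 mm tilt err 0.5 deg  wmax 0.112
v 0.065 n 839 u@0 -9.0 mm tilt err 1.0 deg  wmax 0.111
v 0.080 n 795 u@0 -8.9 mm tilt err 0.9 deg  wmax 0.111
v 0.095 n 604 u@0 -8.9 mm tilt err 0.9 deg  wmax 0.111
```

Call:
drive_tool([
  [0.085, 0, 0, -0.034, 0],
  [0.036, -0.05, 0.027, -0.034, 0],
  [0.036, -0.1, 0.054, -0.034, 0],
  [0.036, -0.15, 0.082, -0.034, 0],
  [0.036, -0.2, 0.11, -0.034, 0],
])

```text
time_s: 20.38
ee_pos: [0.4915, 0.1186, 0.245]
orientation: [-0.0, 0.737, -0.676, 0.0]
contact_force: [-0.5, 1.0, 0.4]
grip_width: 0.0363
finger_force: 0.0
```

Call:
drive_tool([
  [0.036, -0.04, 0.02, 0, 0.18],
  [0.036, -0.071, 0.041, 0, 0.36],
  [0.036, -0.071, 0.041, 0, 0.54],
  [0.036, -0.071, 0.041, 0, 0.72],
  [0.036, -0.071, 0.041, 0, 0.9],
])

```text
time_s: 21.0
ee_pos: [0.4455, 0.1848, 0.2449]
orientation: [0.0, -0.367, 0.93, 0.0]
contact_force: [0.4, 0.3, -0.7]
grip_width: 0.0358
finger_force: 0.0
```

Call:
drive_tool([
  [0.036, 0, 0, 0, 0.18],
  [0.036, 0, 0, 0, 0.36],
  [0.036, 0, 0, 0, 0.54],
  [0.036, 0, 0, 0, 0.72],
  [0.036, 0, 0, 0, 0.81],
])

```text
time_s: 21.62
ee_pos: [0.4456, 0.1845, 0.2449]
orientation: [0.0, 0.028, 1.0, 0.0]
contact_force: [0.6, 0.5, 0.2]
grip_width: 0.0362
finger_force: 0.0
```

```bash
python3 plates.py w6.png
```

```text
tcp [0.44561714 0.1845014  0.24490609] tool y dir 86.74
plate 445.0 228.8 size 8.2 56.0 width dir 176.9 top 0.1216 shift xy [0.0031 0.0441] 638
plate 444.5 183.7 size 7.7 55.4 width dir 176.8 top 0.1216 shift xy [ 0.0011 -0.0009] 632
```

Call:
drive_tool([
  [0.036, 0.001, -0.001, 0.05, 0],
  [0.036, 0.001, -0.001, 0.1, 0],
  [0.036, 0.001, -0.001, 0.15, 0],
  [0.036, 0.001, -0.001, 0.162, 0],
  [0.036, 0.001, -0.001, 0.162, 0],
])

```text
time_s: 22.3
ee_pos: [0.4452, 0.1839, 0.0833]
orientation: [0.0, 0.026, 1.0, -0.0]
contact_force: [0.5, 0.6, 0.8]
grip_width: 0.0356
finger_force: 0.0
```

Call:
drive_tool([
  [0.0, 0, 0, 0, 0],
  [0.0, 0, 0, 0, 0],
  [0.0, 0, 0, 0, 0],
  [0.0, 0, 0, 0, 0],
], newtons=40)

```text
time_s: 22.8
ee_pos: [0.4458, 0.1844, 0.0848]
orientation: [0.002, 0.026, 1.0, 0.001]
contact_force: [0.1, -1.0, 5.8]
grip_width: 0.0073
finger_force: 43.0
```

Call:
drive_tool([
  [0.0, 0, 0, -0.05, 0],
  [0.0, 0, 0, -0.11, 0],
  [0.0, 0, 0, -0.17, 0],
  [0.0, -0.03, -0.05, -0.17, 0],
  [0.0, -0.06, -0.1, -0.17, 0],
])

```text
time_s: 23.42
ee_pos: [0.4993, 0.0803, 0.254]
orientation: [0.001, 0.025, 1.0, 0.001]
contact_force: [0.3, 0.6, -3.3]
grip_width: 0.0074
finger_force: 41.7
```

Call:
drive_tool([
  [0.0, -0.025, -0.043, 0, -0.18],
  [0.0, -0.05, -0.086, 0, -0.36],
  [0.0, -0.075, -0.128, 0, -0.54],
  [0.0, -0.1, -0.17, 0, -0.72],
  [0.0, -0.125, -0.213, 0, -0.9],
])

```text
time_s: 24.05
ee_pos: [0.6128, -0.1399, 0.2524]
orientation: [-0.0, -0.413, 0.911, 0.001]
contact_force: [0.4, 0.9, -1.9]
grip_width: 0.0075
finger_force: 41.7
```

Call:
drive_tool([
  [0.0, 0, 0, 0, -0.18],
  [0.0, 0, 0, 0, -0.36],
  [0.0, 0, 0, 0, -0.54],
  [0.0, 0, 0, 0, -0.72],
  [0.0, 0, 0, 0, -0.81],
])

```text
time_s: 24.68
ee_pos: [0.6121, -0.1385, 0.2523]
orientation: [0.0, 0.738, -0.675, -0.001]
contact_force: [-0.4, 0.2, -2.9]
grip_width: 0.0074
finger_force: 41.7
```

Call:
drive_tool([
  [0.0, 0, -0.0015, 0.05, 0],
  [0.0, 0, -0.0015, 0.1, 0],
  [0.0, 0, -0.0015, 0.122, 0],
  [0.0, 0, -0.0015, 0.126, 0],
  [0.0, 0, -0.0015, 0.128, 0],
])

```text
time_s: 25.3
ee_pos: [0.6146, -0.1386, 0.1255]
orientation: [-0.0, 0.737, -0.676, 0.0]
contact_force: [-1.1, 0.1, -2.0]
grip_width: 0.0081
finger_force: 41.7
```

Call:
drive_tool([
  [0.0, 0, 0, 0.001, 0],
  [0.0, 0, 0, 0.002, 0],
  [0.0, 0, 0, 0.003, 0],
  [0.0, 0, 0, 0.003, 0],
])

```text
time_s: 25.8
ee_pos: [0.615, -0.1387, 0.1233]
orientation: [-0.001, 0.737, -0.676, 0.001]
contact_force: [0.2, 0.6, 3.5]
grip_width: 0.0073
finger_force: 42.5
```

Call:
drive_tool([
  [0.0, 0, -0.0007, 0, 0],
  [0.014, 0, -0.0007, 0, 0],
  [0.022, 0, -0.0007, 0, 0],
  [0.034, 0, -0.0007, 0, 0],
  [0.046, 0, -0.0007, 0, 0],
])

```text
time_s: 26.42
ee_pos: [0.6149, -0.1386, 0.1217]
orientation: [0.0, 0.737, -0.676, -0.0]
contact_force: [0.1, -0.4, 0.1]
grip_width: 0.0457
finger_force: 0.2
```

Call:
drive_tool([
  [0.058, 0, -0.002, 0, 0],
  [0.07, 0, -0.004, 0, 0],
  [0.085, 0, -0.008, 0, 0],
  [0.085, 0, -0.008, 0, 0],
  [0.085, 0, -0.008, -0.045, 0],
])

```text
time_s: 27.05
ee_pos: [0.6203, -0.1376, 0.1631]
orientation: [0.003, 0.737, -0.676, -0.004]
contact_force: [0.6, 0.1, -0.2]
grip_width: 0.0848
finger_force: 0.0
```

Call:
drive_tool([
  [0.085, 0, 0, -0.045, 0],
  [0.085, 0, 0, -0.045, 0],
])

```text
time_s: 27.3
ee_pos: [0.6252, -0.1382, 0.2169]
orientation: [-0.003, 0.737, -0.676, 0.004]
contact_force: [-0.7, 0.2, -1.1]
grip_width: 0.085
finger_force: 0.0
```

```bash
python3 check.py w7.png
```

```text
C [ 0.61371921 -0.08145038  0.04749043]
v -0.085 n 816 u@0 -7.9 mm tilt err 0.6 deg  wmax 0.112
v -0.070 n 1053 u@0 -9.0 mm tilt err 1.0 deg  wmax 0.112
v -0.055 n 995 u@0 -9.1 mm tilt err 1.1 deg  wmax 0.112
v -0.040 n 924 u@0 -8.9 mm tilt err 1.0 deg  wmax 0.112
v -0.025 n 598 u@0 -6.6 mm tilt err 0.2 deg  wmax 0.111
v -0.010 n 829 u@0 -8.8 mm tilt err 0.9 deg  wmax 0.112
v 0.005 n 794 u@0 -8.9 mm tilt err 1.0 deg  wmax 0.112
v 0.020 n 745 u@0 -8.9 mm tilt err 0.9 deg  wmax 0.112
v 0.035 n 339 u@0 -8.6 mm tilt err 0.8 deg  wmax 0.112
v 0.050 n 964 u@0 -7.3 mm tilt err 0.4 deg  wmax 0.112
v 0.065 n 655 u@0 -8.8 mm tilt err 0.9 deg  wmax 0.112
v 0.080 n 527 u@0 -8.6 mm tilt err 0.6 deg  wmax 0.111
v 0.095 n 324 u@0 -8.1 mm tilt err 0.1 deg  wmax 0.100
```

Call:
drive_tool([
  [0.085, 0, 0, -0.034, 0],
  [0.036, -0.055, 0.021, -0.034, 0],
  [0.036, -0.11, 0.042, -0.034, 0],
  [0.036, -0.165, 0.063, -0.034, 0],
  [0.036, -0.22, 0.085, -0.034, 0],
])

```text
time_s: 27.98
ee_pos: [0.5177, 0.0753, 0.2445]
orientation: [0.001, 0.737, -0.676, -0.001]
contact_force: [1.0, 1.4, 0.2]
grip_width: 0.0361
finger_force: 0.0
```

Call:
drive_tool([
  [0.036, -0.04, 0.015, 0, 0.18],
  [0.036, -0.08, 0.03, 0, 0.36],
  [0.036, -0.12, 0.045, 0, 0.54],
  [0.036, -0.16, 0.061, 0, 0.72],
  [0.036, -0.16, 0.061, 0, 0.9],
])

```text
time_s: 28.6
ee_pos: [0.4432, 0.2299, 0.2446]
orientation: [-0.001, -0.368, 0.93, -0.0]
contact_force: [-0.3, -0.6, -0.2]
grip_width: 0.0359
finger_force: 0.0
```

Call:
drive_tool([
  [0.036, 0, 0, 0, 0.18],
  [0.036, 0, 0, 0, 0.36],
  [0.036, 0, 0, 0, 0.54],
  [0.036, 0, 0, 0, 0.72],
  [0.036, 0, 0, 0, 0.81],
])

```text
time_s: 29.22
ee_pos: [0.4442, 0.2277, 0.2445]
orientation: [-0.001, 0.028, 1.0, -0.001]
contact_force: [-0.5, -0.7, 0.8]
grip_width: 0.0357
finger_force: 0.0
```

```bash
python3 plates.py w8.png
```

```text
tcp [0.44415338 0.22770556 0.24447611] tool y dir 86.74
plate 445.2 228.6 size 6.9 55.9 width dir 176.7 top 0.1217 shift xy [-0.0015  0.0015] 573
```

Call:
drive_tool([
  [0.036, -0.001, 0.001, 0.05, 0],
  [0.036, -0.001, 0.001, 0.1, 0],
  [0.036, -0.001, 0.001, 0.15, 0],
  [0.036, -0.001, 0.001, 0.162, 0],
  [0.036, -0.001, 0.001, 0.162, 0],
])

```text
time_s: 29.9
ee_pos: [0.446, 0.2291, 0.0838]
orientation: [-0.0, 0.026, 1.0, -0.001]
contact_force: [1.0, 0.2, 0.4]
grip_width: 0.0363
finger_force: 0.0
```

Call:
drive_tool([
  [0.0, 0, 0, 0, 0],
  [0.0, 0, 0, 0, 0],
  [0.0, 0, 0, 0, 0],
  [0.0, 0, 0, 0, 0],
], newtons=40)

```text
time_s: 30.4
ee_pos: [0.4469, 0.2298, 0.0858]
orientation: [0.001, 0.026, 1.0, 0.001]
contact_force: [-0.8, -1.3, 6.7]
grip_width: 0.0071
finger_force: 43.3
```

Call:
drive_tool([
  [0.0, 0, 0, -0.05, 0],
  [0.0, 0, 0, -0.11, 0],
  [0.0, 0, 0, -0.17, 0],
  [0.0, -0.025, -0.055, -0.17, 0],
  [0.0, -0.05, -0.11, -0.17, 0],
])

```text
time_s: 31.02
ee_pos: [0.4898, 0.1162, 0.2547]
orientation: [0.001, 0.026, 1.0, 0.001]
contact_force: [2.0, 0.7, -2.7]
grip_width: 0.0073
finger_force: 42.0
```

Call:
drive_tool([
  [0.0, -0.025, -0.052, 0, 0],
  [0.0, -0.05, -0.104, 0, 0],
  [0.0, -0.075, -0.156, 0, 0],
  [0.0, -0.1, -0.208, 0, 0],
  [0.0, -0.125, -0.26, 0, 0],
])

```text
time_s: 31.65
ee_pos: [0.601, -0.1511, 0.2534]
orientation: [-0.0, 0.027, 1.0, 0.001]
contact_force: [0.3, 0.8, -2.6]
grip_width: 0.0077
finger_force: 42.0
```

Call:
drive_tool([
  [0.0, -0.0205, -0.0525, 0, -0.18],
  [0.0, -0.0205, -0.0525, 0, -0.36],
  [0.0, -0.0205, -0.0525, 0, -0.54],
  [0.0, -0.0205, -0.0525, 0, -0.72],
  [0.0, -0.0205, -0.0525, 0, -0.9],
])

```text
time_s: 32.28
ee_pos: [0.618, -0.2029, 0.253]
orientation: [-0.0, -0.413, 0.911, 0.001]
contact_force: [0.7, -0.6, -1.9]
grip_width: 0.0073
finger_force: 42.0
```

Call:
drive_tool([
  [0.0, 0, 0, 0, -0.18],
  [0.0, 0, 0, 0, -0.36],
  [0.0, 0, 0, 0, -0.54],
  [0.0, 0, 0, 0, -0.72],
  [0.0, 0, 0, 0, -0.81],
])

```text
time_s: 32.9
ee_pos: [0.618, -0.2028, 0.2531]
orientation: [-0.0, 0.738, -0.675, -0.001]
contact_force: [-0.1, 0.5, -2.4]
grip_width: 0.0075
finger_force: 42.0
```

Call:
drive_tool([
  [0.0, 0, -0.0012, 0.05, 0],
  [0.0, 0, -0.0012, 0.1, 0],
  [0.0, 0, -0.0012, 0.122, 0],
  [0.0, 0, -0.0012, 0.126, 0],
  [0.0, 0, -0.0012, 0.128, 0],
])

```text
time_s: 33.52
ee_pos: [0.62, -0.203, 0.1264]
orientation: [-0.0, 0.737, -0.676, 0.0]
contact_force: [0.3, 0.3, -1.9]
grip_width: 0.0075
finger_force: 42.0
```

Call:
drive_tool([
  [0.0, 0, 0, 0.001, 0],
  [0.0, 0, 0, 0.002, 0],
  [0.0, 0, 0, 0.003, 0],
  [0.0, 0, 0, 0.003, 0],
])

```text
time_s: 34.02
ee_pos: [0.6206, -0.2032, 0.1244]
orientation: [-0.001, 0.737, -0.676, 0.001]
contact_force: [-0.3, 0.5, 2.4]
grip_width: 0.0075
finger_force: 42.8
```

Call:
drive_tool([
  [0.0, 0, -0.0007, 0, 0],
  [0.014, 0, -0.0007, 0, 0],
  [0.022, 0, -0.0007, 0, 0],
  [0.034, 0, -0.0007, 0, 0],
  [0.046, 0, -0.0007, 0, 0],
])

```text
time_s: 34.65
ee_pos: [0.6205, -0.203, 0.1226]
orientation: [0.0, 0.737, -0.676, -0.0]
contact_force: [-0.1, 1.5, -0.6]
grip_width: 0.0462
finger_force: 0.2
```

Call:
drive_tool([
  [0.058, 0, -0.002, 0, 0],
  [0.07, 0, -0.004, 0, 0],
  [0.085, 0, -0.008, 0, 0],
  [0.085, 0, -0.008, 0, 0],
  [0.085, 0, -0.008, -0.045, 0],
])

```text
time_s: 35.28
ee_pos: [0.6259, -0.2018, 0.164]
orientation: [0.003, 0.737, -0.676, -0.004]
contact_force: [0.7, 0.0, 1.0]
grip_width: 0.0853
finger_force: 0.0
```

Call:
drive_tool([
  [0.085, 0, 0, -0.045, 0],
  [0.085, 0, 0, -0.08, 0],
])

```text
time_s: 35.52
ee_pos: [0.6287, -0.2025, 0.2502]
orientation: [-0.0, 0.737, -0.676, 0.001]
contact_force: [-0.1, 0.3, 0.7]
grip_width: 0.0849
finger_force: 0.0
```

```bash
python3 check.py w9.png; python3 - <<'E'
from h import *
c,im,d=shot('scene'); cv2.imwrite('pics/s9.png',cv2.resize(im[180:360,180:440,::-1],None,fx=3,fy=3))
E
```

```text
C [ 0.61371921 -0.08145038  0.04749043]
v -0.145 n 886 u@0 -8.1 mm tilt err 0.7 deg  wmax 0.112
v -0.130 n 826 u@0 -8.9 mm tilt err 1.0 deg  wmax 0.112
v -0.115 n 777 u@0 -9.0 mm tilt err 1.1 deg  wmax 0.112
v -0.100 n 598 u@0 -8.7 mm tilt err 0.9 deg  wmax 0.112
v -0.085 n 633 u@0 -7.3 mm tilt err 0.4 deg  wmax 0.111
v -0.070 n 662 u@0 -8.9 mm tilt err 1.0 deg  wmax 0.111
v -0.055 n 637 u@0 -8.9 mm tilt err 1.0 deg  wmax 0.112
v -0.040 n 595 u@0 -8.8 mm tilt err 1.0 deg  wmax 0.111
v -0.025 n 463 u@0 -6.4 mm tilt err 0.1 deg  wmax 0.112
v -0.010 n 559 u@0 -8.7 mm tilt err 0.9 deg  wmax 0.112
v 0.005 n 524 u@0 -8.7 mm tilt err 0.9 deg  wmax 0.112
v 0.020 n 506 u@0 -8.7 mm tilt err 0.8 deg  wmax 0.112
v 0.035 n 222 u@0 -8.6 mm tilt err 0.8 deg  wmax 0.111
v 0.050 n 652 u@0 -7.2 mm tilt err 0.3 deg  wmax 0.111
v 0.065 n 311 u@0 -8.1 mm tilt err 0.1 deg  wmax 0.101
v 0.080 n 232 u@0 -8.0 mm tilt err 0.0 deg  wmax 0.088
v 0.095 n 139 u@0 -7.8 mm tilt err -0.2 deg  wmax 0.073
```

View pics/s9.png

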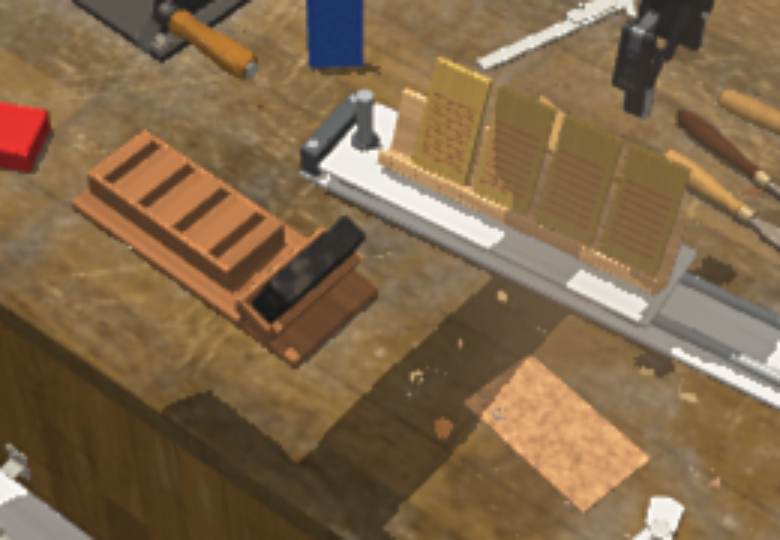

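Call:
drive_tool([
  [0.085, -0.056, 0, 0, 0],
  [0.085, -0.112, 0, 0, 0],
  [0.085, -0.168, 0.001, 0, 0],
  [0.085, -0.225, 0.001, 0, 0],
  [0.085, -0.282, 0.001, 0, 0],
])

```text
time_s: 36.25
ee_pos: [0.6025, 0.0802, 0.2473]
orientation: [0.0, 0.737, -0.676, -0.0]
contact_force: [1.1, -0.2, 0.1]
grip_width: 0.0851
finger_force: 0.0
```

Call:
drive_tool([
  [0.085, 0, 0, 0.05, 0],
  [0.085, 0, 0, 0.1, 0],
  [0.085, 0, 0, 0.15, 0],
  [0.085, 0, 0, 0.175, 0],
  [0.05, 0, 0, 0.175, 0],
])

```text
time_s: 36.88
ee_pos: [0.6014, 0.0779, 0.0701]
orientation: [0.003, 0.737, -0.676, -0.002]
contact_force: [0.2, 1.0, 0.4]
grip_width: 0.0695
finger_force: 0.0
```

Call:
drive_tool([
  [0.03, 0, 0, 0, 0],
  [0.022, 0, 0, 0, 0],
])

```text
time_s: 37.12
ee_pos: [0.6043, 0.0789, 0.0746]
orientation: [-0.001, 0.737, -0.676, 0.001]
contact_force: [0.2, 0.6, 0.0]
grip_width: 0.0319
finger_force: 0.0
```

Call:
drive_tool([
  [0.01, 0, 0, 0, 0],
  [0.01, 0, 0, 0, 0],
  [0.01, 0, 0, 0, 0],
  [0.01, 0, 0, 0, 0],
], newtons=30)

```text
time_s: 37.62
ee_pos: [0.6032, 0.0786, 0.0744]
orientation: [-0.0, 0.737, -0.676, 0.0]
contact_force: [-3.2, 0.3, 6.5]
grip_width: 0.015
finger_force: 29.7
```

Call:
drive_tool([
  [0.01, 0.003, 0, 0, 0],
  [0.01, 0.009, 0, 0, 0],
  [0.01, 0.016, 0, 0, 0],
  [0.01, 0.023, 0, 0, 0],
  [0.01, 0.03, 0, 0, 0],
])

```text
time_s: 38.25
ee_pos: [0.6058, 0.0493, 0.0744]
orientation: [-0.001, 0.737, -0.676, -0.0]
contact_force: [-4.9, 2.9, 6.5]
grip_width: 0.0148
finger_force: 29.7
```

Call:
drive_tool([
  [0.01, 0.007, 0, 0, 0],
  [0.01, 0.014, 0, 0, 0],
  [0.01, 0.021, 0, 0, 0],
  [0.01, 0.028, 0, 0, 0],
  [0.01, 0.035, 0, 0, 0],
])

```text
time_s: 38.88
ee_pos: [0.6089, 0.0144, 0.0744]
orientation: [-0.001, 0.737, -0.676, 0.0]
contact_force: [-3.7, 3.7, 5.8]
grip_width: 0.0148
finger_force: 29.7
```

Moved 65 mm; continue to ~143 and then creep in.

Call:
drive_tool([
  [0.01, 0.008, 0, 0, 0],
  [0.01, 0.016, 0, 0, 0],
  [0.01, 0.024, 0, 0, 0],
  [0.01, 0.032, 0, 0, 0],
  [0.01, 0.04, 0, 0, 0],
])

```text
time_s: 39.5
ee_pos: [0.6125, -0.0255, 0.0744]
orientation: [-0.001, 0.737, -0.676, 0.0]
contact_force: [-2.9, 3.9, 6.0]
grip_width: 0.0149
finger_force: 29.7
```

Call:
drive_tool([
  [0.01, 0.008, 0, 0, 0],
  [0.01, 0.016, 0, 0, 0],
  [0.01, 0.024, 0, 0, 0],
  [0.01, 0.031, 0, 0, 0],
  [0.01, 0.036, 0, 0, 0],
])

```text
time_s: 40.12
ee_pos: [0.6156, -0.0616, 0.0744]
orientation: [-0.001, 0.737, -0.676, 0.0]
contact_force: [-3.0, 3.3, 6.0]
grip_width: 0.0149
finger_force: 29.7
```

Call:
drive_tool([
  [0.01, 0.003, 0, 0, 0],
  [0.01, 0.006, 0, 0, 0],
  [0.01, 0.009, 0, 0, 0],
  [0.01, 0.011, 0, 0, 0],
  [0.01, 0.011, 0, 0, 0],
])

```text
time_s: 40.75
ee_pos: [0.6164, -0.0707, 0.0744]
orientation: [-0.001, 0.737, -0.676, -0.0]
contact_force: [-4.1, 8.4, 7.0]
grip_width: 0.0147
finger_force: 29.8
```

Call:
drive_tool([
  [0.01, 0.002, 0, 0, 0],
  [0.01, 0.003, 0, 0, 0],
  [0.01, 0.003, 0, 0, 0],
  [0.01, 0.0015, 0, 0, 0],
])

```text
time_s: 41.25
ee_pos: [0.6164, -0.0707, 0.0744]
orientation: [-0.002, 0.737, -0.676, -0.001]
contact_force: [-3.6, 9.4, 7.1]
grip_width: 0.0149
finger_force: 29.8
```

Call:
drive_tool([
  [0.03, 0, 0, 0, 0],
  [0.06, 0, 0, 0, 0],
  [0.06, 0, 0, 0, 0],
  [0.06, 0, 0, -0.06, 0],
  [0.06, 0, 0, -0.12, 0],
])

```text
time_s: 41.88
ee_pos: [0.6161, -0.0751, 0.1935]
orientation: [0.001, 0.737, -0.676, -0.001]
contact_force: [0.8, 0.4, -0.8]
grip_width: 0.0602
finger_force: 0.0
```

Call:
drive_tool([
  [0.06, 0, 0, -0.06, 0],
  [0.06, -0.04, 0.04, -0.06, 0],
])

```text
time_s: 42.12
ee_pos: [0.5778, -0.039, 0.2586]
orientation: [-0.005, 0.736, -0.677, 0.005]
contact_force: [-0.0, 0.4, -0.9]
grip_width: 0.0604
finger_force: 0.0
```

```bash
python3 - <<'E'
from h import *
o=m.get_obs();R=tool(o)
c,im,d=shot('side'); cv2.imwrite('pics/s10.png',cv2.resize(im[190:400,200:400,::-1],None,fx=2.8,fy=2.8)); W1=cloud(c,d)
c2,im2,d2=shot('wrist','w10.png'); W=cloud(c2,d2)
print(o['ee_pos'],yaw(R))
# handle
h=sel(W,.59,.65,-.12,-.03,.09,.101); print('handle',h.mean(0),len(h))
for n,X,I in(('side',W1,im),('wrist',W,im2)):
    hsv=cv2.cvtColor(I,cv2.COLOR_RGB2HSV).reshape(-1,3); P=X.reshape(-1,3)
    # black block top & pad
    k=(hsv[:,2]<75)&(P[:,0]>.36)&(P[:,0]<.52)&(P[:,1]>-.05)&(P[:,1]<.12)&(P[:,2]>.05)&(P[:,2]<.12); q=P[k]
    if len(q)>20: print(n,'block',cv2.minAreaRect((q[:,:2]*1000).astype(np.float32)),np.percentile(q[:,2],[2,50,98]),len(q))
    k=(P[:,0]>.36)&(P[:,0]<.53)&(P[:,1]>-.36)&(P[:,1]<-.13)&(P[:,2]>.0022)&(P[:,2]<.007)&(hsv[:,1]>60); q=P[k]
    mk=np.zeros(480*640,np.uint8); mk[k]=1; mk=cv2.morphologyEx(mk.reshape(480,640),cv2.MORPH_OPEN,np.ones((3,3)))
    nn,l,st,_=cv2.connectedComponentsWithStats(mk)
    if nn>1: 
        i=1+st[1:,4].argmax(); q=X[l==i]; print(n,'pad',cv2.minAreaRect((q[:,:2]*1000).astype(np.float32)),len(q))
E
```

```text
[ 0.57776977 -0.03904096  0.25860353] -175.27810767564475
handle [ 0.62343691 -0.08750028  0.09671853] 438
side block ((439.63214111328125, -7.331735610961914), (99.43716430664062, 39.41270065307617), 5.122399806976318) [0.05262659 0.08214629 0.09199478] 311
side pad ((476.29644775390625, -258.4931335449219), (6.008848667144775, 11.374796867370605), 17.852218627929688) 12
wrist block ((436.9294128417969, 5.481969833374023), (43.407901763916016, 100.34727478027344), 87.00077819824219) [0.05606769 0.08351022 0.08973906] 3011
wrist pad ((469.1123962402344, -209.4271240234375), (86.79881286621094, 80.14178466796875), 79.05119323730469) 5981
```

View pics/s10.png

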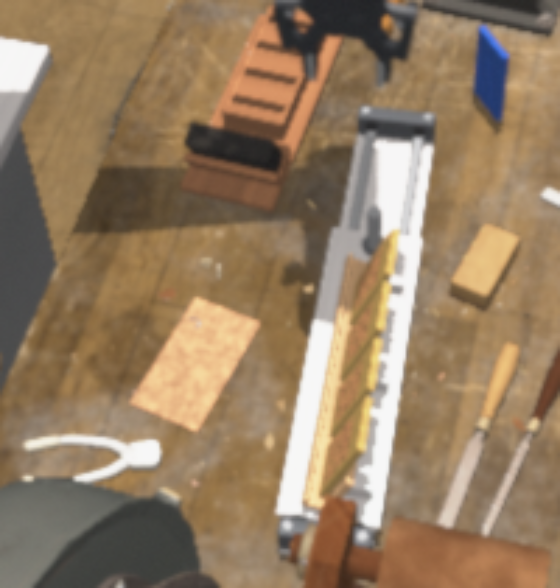

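Call:
drive_tool([
  [0.085, -0.015, 0.04, 0, 0.18],
  [0.085, -0.03, 0.08, 0, 0.36],
  [0.085, -0.056, 0.136, 0, 0.54],
  [0.085, -0.056, 0.136, 0, 0.72],
  [0.085, -0.056, 0.136, 0, 0.9],
])

```text
time_s: 42.85
ee_pos: [0.4323, 0.006, 0.2532]
orientation: [0.0, -0.367, 0.93, -0.0]
contact_force: [0.0, 0.7, -0.9]
grip_width: 0.085
finger_force: 0.0
```

Call:
drive_tool([
  [0.085, 0, 0, 0, 0.18],
  [0.085, 0, 0, 0, 0.36],
  [0.085, 0, 0, 0, 0.54],
  [0.085, 0, 0, 0, 0.72],
  [0.085, 0, 0, 0, 0.81],
])

```text
time_s: 43.48
ee_pos: [0.4329, 0.0057, 0.2527]
orientation: [-0.0, 0.029, 1.0, -0.0]
contact_force: [-0.3, 0.9, 0.1]
grip_width: 0.0851
finger_force: 0.0
```

```bash
cat > block.py <<'E'
from h import *
import sys
o=m.get_obs();R=tool(o); c,im,d=shot('wrist',sys.argv[1]); W=cloud(c,d); P=W.reshape(-1,3); hsv=cv2.cvtColor(im,cv2.COLOR_RGB2HSV).reshape(-1,3)
print(o['ee_pos'],yaw(R))
k=(hsv[:,2]<80)&(P[:,0]>.34)&(P[:,0]<.54)&(P[:,1]>-.1)&(P[:,1]<.13)&(P[:,2]>.035)&(P[:,2]<.12); q=P[k]
print('block',cv2.minAreaRect((q[:,:2]*1000).astype(np.float32)),np.percentile(q[:,2],[1,50,99]),len(q))
a=np.radians(yaw(R)); 
# profile along tool y near block middle
mid=q.mean(0); s=(P-o['ee_pos'])@R; sm=(mid-o['ee_pos'])@R; print('mid in tool',sm)
for y in np.arange(sm[1]-.05,sm[1]+.05,.004):
    kk=(abs(s[:,0]-sm[0])<.03)&(s[:,1]>=y)&(s[:,1]<y+.004)&(P[:,2]<.13); print('%.0f:%s'%(y*1e3,np.round(np.percentile(P[kk][:,2],[10,50,90])*1e3) if kk.sum()>5 else None),end=' ')
for z0,z1 in((-1,1),):
    t=q[q[:,2]>np.percentile(q[:,2],99)-.006]; st=(t-o['ee_pos'])@R; print('\ntop edge tool xy range',np.percentile(st[:,0],[1,99]),np.percentile(st[:,1],[1,99]),len(t))
E
python3 block.py w11.png
```

```text
[0.43290802 0.00570396 0.25265121] 86.69872302817717
block ((435.96502685546875, 8.819129943847656), (49.10177230834961, 100.58204650878906), 86.5955810546875) [0.03816961 0.08139082 0.08984303] 4604
mid in tool [0.0019445  0.00200883 0.17780042]
-48:[-1. -0.  1.] -44:[-1. -0.  1.] -40:[-1. -0.  1.] -36:[-1. -0.  1.] -32:[10. 11. 13.] -28:[11. 12. 13.] -24:[76. 78. 80.] -20:[79. 80. 82.] -16:[81. 82. 84.] -12:[83. 84. 86.] -8:[85. 86. 87.] -4:[87. 88. 90.] 0:[87. 88. 90.] 4:[79. 82. 86.] 8:[70. 74. 77.] 12:[62. 66. 69.] 16:[54. 57. 61.] 20:[46. 49. 52.] 24:[38. 41. 44.] 28:[33. 35. 44.] 32:[43. 44. 45.] 36:[34. 38. 41.] 40:[11. 12. 13.] 44:[11. 12. 13.] 48:[11. 12. 13.] 
top edge tool xy range [-0.0500187   0.04600136] [-0.01216768  0.00514732] 1629
```

View pics/w11.png

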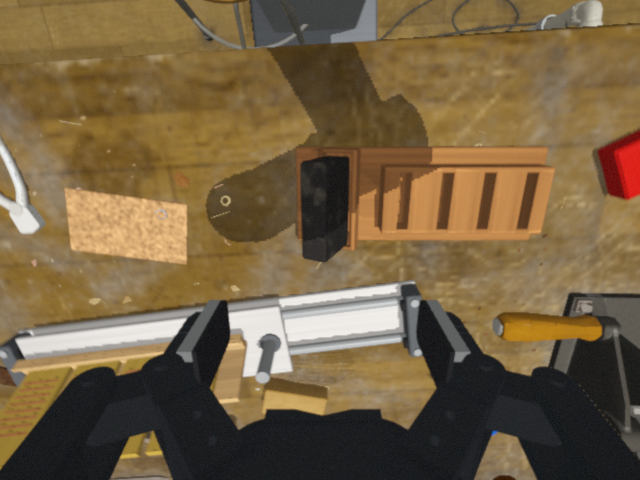

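```bash
cat > pad.py <<'E'
from h import *
c,im,d=shot('wrist'); W=cloud(c,d); Z=cv2.medianBlur(np.nan_to_num(W[:,:,2]).astype(np.float32),5)
r=m.search_frame('wrist','pad')[0]; print(r); x0,y0,x1,y1=[int(v) for v in r['extent']]
g=np.zeros((480,640),np.uint8); x0,y0=max(x0-12,0),max(y0-12,0); x1+=12;y1+=12
mk=np.full(im.shape[:2],cv2.GC_BGD,np.uint8); mk[y0:y1,x0:x1]=cv2.GC_PR_FGD; 
cv2.grabCut(np.ascontiguousarray(im[:,:,::-1]),mk,(x0,y0,x1-x0,y1-y0),np.zeros((1,65)),np.zeros((1,65)),6,cv2.GC_INIT_WITH_RECT)
f=cv2.morphologyEx(((mk==1)|(mk==3)).astype(np.uint8),cv2.MORPH_OPEN,np.ones((5,5)))
n,l,st,_=cv2.connectedComponentsWithStats(f); i=1+st[1:,4].argmax(); q=W[l==i]; q=q[np.isfinite(q[:,0])]
print('z',np.median(q[:,2]),cv2.minAreaRect((q[:,:2]*1000).astype(np.float32)),'mean',q.mean(0))
E
python3 pad.py
```

```text
{'extent': [63.4, 189.9, 187.2, 264.3], 'score': 0.94}
z 0.0036321861230707575 ((464.1739196777344, -238.5903778076172), (145.32908630371094, 82.8800048828125), 78.67845916748047) mean [ 0.46138238 -0.23812376  0.00361069]
```

Call:
drive_tool([
  [0.085, 0, -0.004, 0.05, 0],
  [0.085, 0, -0.004, 0.1, 0],
  [0.085, 0, -0.004, 0.15, 0],
  [0.085, 0, -0.004, 0.198, 0],
  [0.085, 0, -0.004, 0.198, 0],
])

```text
time_s: 44.25
ee_pos: [0.4302, 0.0011, 0.0523]
orientation: [-0.004, 0.026, 1.0, -0.002]
contact_force: [-0.8, -0.5, 0.1]
grip_width: 0.0851
finger_force: 0.0
```

Call:
drive_tool([
  [0.06, 0, 0, 0, 0],
  [0.045, 0, 0, 0, 0],
  [0.042, 0, 0, 0, 0],
  [0.042, 0, 0, 0, 0],
])

```text
time_s: 44.75
ee_pos: [0.4336, 0.0026, 0.056]
orientation: [0.002, 0.026, 1.0, 0.001]
contact_force: [-0.1, 1.7, 2.4]
grip_width: 0.0416
finger_force: 1.1
```

Call:
drive_tool([
  [0.042, 0, 0.005, 0, 0],
  [0.042, 0, 0.01, 0, 0],
  [0.042, 0, 0.015, 0, 0],
  [0.042, 0, 0.018, 0, 0],
  [0.042, 0, 0.018, 0, 0],
])

```text
time_s: 45.38
ee_pos: [0.4336, 0.0205, 0.0547]
orientation: [-0.0, 0.026, 1.0, 0.0]
contact_force: [-0.7, -1.1, 0.3]
grip_width: 0.0418
finger_force: 0.2
```

Call:
drive_tool([
  [0.034, 0, 0, 0, 0],
  [0.01, 0, 0, 0, 0],
  [0.01, 0, 0, 0, 0],
  [0.01, 0, 0, 0, 0],
], newtons=30)

```text
time_s: 45.88
ee_pos: [0.4336, 0.0201, 0.0549]
orientation: [-0.0, 0.027, 1.0, 0.0]
contact_force: [0.1, -0.9, -0.5]
grip_width: 0.0284
finger_force: 32.8
```

Call:
drive_tool([
  [0.01, 0, 0, -0.02, 0],
  [0.01, 0, 0, -0.07, 0],
  [0.01, 0, 0, -0.12, 0],
  [0.01, -0.01, -0.05, -0.13, 0],
  [0.01, -0.02, -0.1, -0.13, 0],
])

```text
time_s: 46.5
ee_pos: [0.449, -0.0812, 0.1863]
orientation: [0.002, 0.026, 1.0, 0.001]
contact_force: [1.3, -0.7, -2.1]
grip_width: 0.0282
finger_force: 32.8
```

Call:
drive_tool([
  [0.01, -0.005, -0.04, 0, -0.18],
  [0.01, -0.01, -0.08, 0, -0.36],
  [0.01, -0.016, -0.12, 0, -0.54],
  [0.01, -0.022, -0.157, 0, -0.72],
  [0.01, -0.022, -0.157, 0, -0.9],
])

```text
time_s: 47.12
ee_pos: [0.4615, -0.2407, 0.1839]
orientation: [-0.001, -0.412, 0.911, 0.0]
contact_force: [0.2, 0.4, -1.4]
grip_width: 0.0281
finger_force: 32.7
```

Call:
drive_tool([
  [0.01, 0, 0, 0, -0.18],
  [0.01, 0, 0, 0, -0.36],
  [0.01, 0, 0, 0, -0.54],
  [0.01, 0, 0, 0, -0.54],
])

```text
time_s: 47.62
ee_pos: [0.4615, -0.2386, 0.1843]
orientation: [-0.0, -0.638, 0.77, 0.001]
contact_force: [-0.1, 0.1, -1.8]
grip_width: 0.0285
finger_force: 32.7
```

```bash
python3 pad.py; python3 - <<'E'
from h import *
o=m.get_obs();R=tool(o);print(o['ee_pos'],yaw(R),o['grip_width'])
c,im,d=shot('wrist','w12.png');W=cloud(c,d);P=W.reshape(-1,3);s=(P-o['ee_pos'])@R
hsv=cv2.cvtColor(im,cv2.COLOR_RGB2HSV).reshape(-1,3)
# block: beyond pads along +x tool (toward camera) 
for x in np.arange(-.056,.06,.006):
    k=(abs(s[:,0]-x)<.003)&(abs(s[:,1])<.03)&(s[:,2]>-.05)&(s[:,2]<.06)
    if k.sum()>10: print('x %.0f: z %s y %s n%d'%(x*1e3,np.round(np.percentile(s[k][:,2],[5,25,50,95])*1e3,1),np.round(np.percentile(s[k][:,1],[3,97])*1e3,1),k.sum()))
E
```

```text
{'extent': [279.6, 131.3, 365.6, 235.3], 'score': 0.76}
z 0.003767247682686825 ((458.3383483886719, -260.9156494140625), (97.45111083984375, 80.98065948486328), 79.19107055664062) mean [ 0.4566117  -0.27554374  0.00671791]
[ 0.46163379 -0.23860537  0.18456287] 169.28310654140228 0.02816036165461305
x -26: z [-41.5 -41.  -40.6 -38.5] y [-13.5  12.6] n332
x -20: z [-41.6 -41.1 -40.7 -39.1] y [-13.4  12.4] n839
x -14: z [-41.7 -41.1 -40.7 -39. ] y [-13.4  12.9] n882
x -8: z [-41.9 -41.1 -40.7 -37.5] y [-16.   15.2] n1080
x -2: z [-42.  -41.2 -40.7 -37.7] y [-16.1  15.3] n1148
x 4: z [-44.3 -40.9 -40.1 -11.8] y [-27.5  27.3] n2050
x 10: z [-48.8 -42.6 -40.4 -13.6] y [-26.5  25.9] n3528
x 16: z [-45.9 -41.4 -40.8 -39.2] y [-22.5  21.7] n1266
x 22: z [-41.7 -41.1 -40.7 -39.2] y [-13.3  12.6] n1158
x 28: z [-41.7 -41.2 -40.8 -39.2] y [-13.2  12.6] n1229
x 34: z [-41.7 -41.1 -40.7 -39.2] y [-13.2  12.6] n1273
x 40: z [-41.7 -41.1 -40.7 -39.2] y [-13.   12.6] n1341
x 46: z [-41.  -38.7 -26.9  11.2] y [-12.9  12.1] n3521
```

View pics/w12.png

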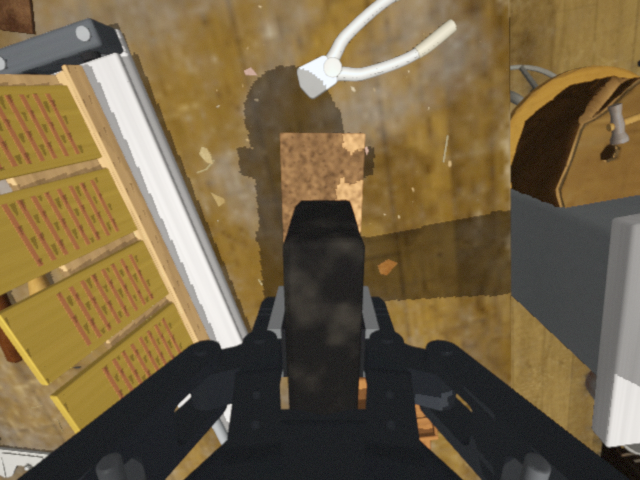

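Call:
drive_tool([
  [0.01, 0.003, -0.001, 0.05, 0],
  [0.01, 0.003, -0.001, 0.1, 0],
  [0.01, 0.003, -0.001, 0.14, 0],
  [0.01, 0.003, -0.001, 0.153, 0],
  [0.01, 0.003, -0.001, 0.156, 0],
])

```text
time_s: 48.4
ee_pos: [0.4627, -0.242, 0.0289]
orientation: [-0.0, -0.639, 0.769, -0.0]
contact_force: [0.2, 0.6, -1.3]
grip_width: 0.0276
finger_force: 32.6
```

Call:
drive_tool([
  [0.01, 0, 0, 0.001, 0],
  [0.01, 0, 0, 0.002, 0],
  [0.01, 0, 0, 0.003, 0],
  [0.01, 0, 0, 0.003, 0],
])

```text
time_s: 48.9
ee_pos: [0.4625, -0.2419, 0.0263]
orientation: [0.0, -0.639, 0.769, -0.0]
contact_force: [1.1, 0.4, -1.5]
grip_width: 0.0284
finger_force: 32.6
```

Call:
drive_tool([
  [0.01, 0, 0, 0.001, 0],
  [0.01, 0, 0, 0.002, 0],
  [0.01, 0, 0, 0.002, 0],
])

```text
time_s: 49.28
ee_pos: [0.4625, -0.2419, 0.0252]
orientation: [0.0, -0.639, 0.769, -0.0]
contact_force: [-1.6, 2.2, 7.6]
grip_width: 0.028
finger_force: 33.8
```

Seated on the pad. Release slowly, rise, look.

Call:
drive_tool([
  [0.032, 0, 0, -0.001, 0],
  [0.04, 0, 0, -0.001, 0],
  [0.06, 0, 0, -0.001, 0],
  [0.075, 0, 0, -0.001, 0],
  [0.075, 0, 0, -0.04, 0],
])

```text
time_s: 49.9
ee_pos: [0.46, -0.2414, 0.0617]
orientation: [-0.002, -0.639, 0.769, 0.003]
contact_force: [1.1, -0.4, 0.5]
grip_width: 0.0748
finger_force: 0.0
```

Call:
drive_tool([
  [0.075, 0, 0, -0.06, 0],
  [0.075, 0, 0, -0.12, 0],
  [0.075, -0.06, 0, -0.18, 0],
  [0.075, -0.12, 0, -0.2, 0],
  [0.075, -0.12, 0, -0.2, 0],
])

```text
time_s: 50.52
ee_pos: [0.4852, -0.1218, 0.2663]
orientation: [0.002, -0.64, 0.768, -0.001]
contact_force: [0.3, -0.7, -0.4]
grip_width: 0.0751
finger_force: 0.0
```

```bash
python3 - <<'E'
from h import *
o=m.get_obs();print(o['ee_pos'],o['time_s'])
c,im,d=shot('wrist','w13.png');W=cloud(c,d);P=W.reshape(-1,3)
k=(P[:,0]>.38)&(P[:,0]<.54)&(P[:,1]<-.15)&(P[:,1]>-.33)&(P[:,2]>.058)&(P[:,2]<.075);q=P[k];print('top',cv2.minAreaRect((q[:,:2]*1000).astype(np.float32)),np.percentile(q[:,2],[5,50,95]),len(q))
k=(P[:,0]>.38)&(P[:,0]<.54)&(P[:,1]<-.14)&(P[:,1]>-.35)&(P[:,2]>.0025)&(P[:,2]<.0065)
hsv=cv2.cvtColor(im,cv2.COLOR_RGB2HSV)
mk=cv2.morphologyEx(k.reshape(480,640).astype(np.uint8),cv2.MORPH_OPEN,np.ones((5,5)));q=W[mk>0];print('pad',cv2.minAreaRect((q[:,:2]*1000).astype(np.float32)),len(q))
# handle & stop
h=sel(W,.59,.65,-.12,-.03,.092,.101); print('handle',h.mean(0) if len(h) else None,len(h))
c,im,d=shot('side'); cv2.imwrite('pics/s13.png',cv2.resize(im[190:400,200:400,::-1],None,fx=2.8,fy=2.8))
W=cloud(c,d); e=dict(np.load('easel.npz')); A=sel(W,.5,.75,-.45,.0,.04,.2); u=(A-e['C'])@e['ex'];v=(A-e['C'])@e['ey'];w=(A-e['C'])@e['ez']
for v0 in np.arange(-.30,-.02,.02):
    k=(abs(v-v0)<.01)&(w>.1); print(round(v0,2),k.sum(),np.round(np.median(u[k])*1e3,1) if k.sum() else '',np.round(w[k].max()*1e3) if k.sum() else '')
E
```

```text
[ 0.48523618 -0.12180377  0.26626044] 50.525
top ((463.1914978027344, -238.9151611328125), (100.1559066772461, 27.817758560180664), 79.08493041992188) [0.06380625 0.06580521 0.06721323] 3416
pad ((463.60040283203125, -238.33050537109375), (144.26473999023438, 79.18798065185547), 78.71379852294922) 3602
handle [ 0.62335765 -0.08834659  0.09686024] 334
-0.3 23 -5.3 117.0
-0.28 24 -5.1 115.0
-0.26 28 -5.9 116.0
-0.24 22 -5.0 115.0
-0.22 28 -5.7 116.0
-0.2 26 -5.3 118.0
-0.18 14 -5.2 114.0
-0.16 27 -5.1 114.0
-0.14 28 -6.8 117.0
-0.12 17 -4.7 114.0
-0.1 20 -4.7 116.0
-0.08 24 -6.4 116.0
-0.06 20 -5.2 115.0
-0.04 2 -5.3 113.0
```

View pics/w13.png

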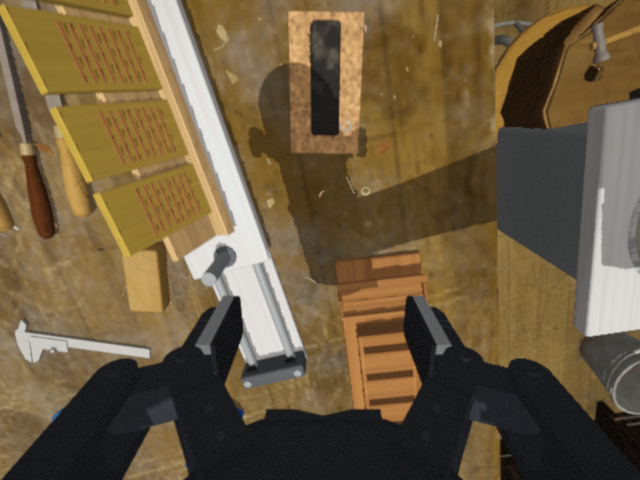

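View pics/s13.png

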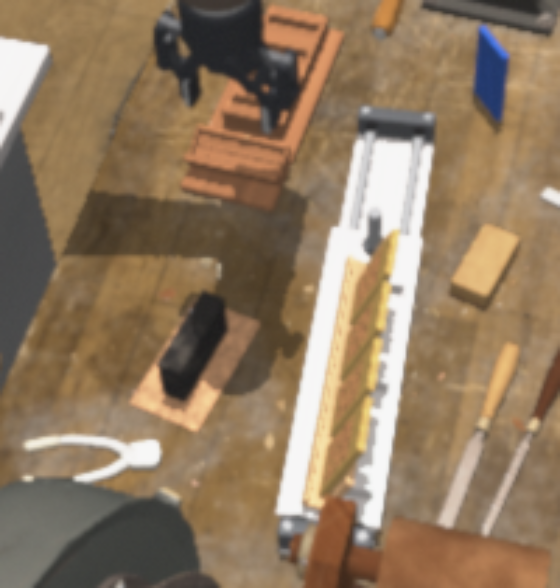

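```bash
python3 - <<'E'
from h import *
c,im,d=shot('wrist');W=cloud(c,d)
h=sel(W,.595,.632,-.086,-.05,.094,.100); print(cv2.minEnclosingCircle((h[:,:2]*1000).astype(np.float32)),np.median(h,0),len(h))
print(m.get_obs()['contact_force'], m.get_obs()['time_s'])
E
```

```text
((616.4906005859375, -72.71832275390625), 8.110318183898926) [ 0.61616357 -0.07284684  0.09761648] 183
[-0.73253293 -0.27490225 -0.13492111] 50.675
```

```bash
python3 -c "
from station import manip as m
print(m.finish_job())"
```

```text
the job is handed in; nothing more can be done
None
```

I handed the job in after about 51 s of robot time: all four brass plates lean on the easel, the carriage is home against the drying stop, and the charcoal block stands on its long thin edge, centred on the cork pad; the judge's verdict was not shown.

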